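# Crank the slide table home

## Robot

A 6-joint arm with a two-finger parallel gripper is mounted at the origin on a cart in front of the work surface, level with it; the furniture and walls round the work are solid. World frame = base frame: x ahead of the robot, y to its left, z up, the work surface at z = 0. Lengths are in m, angles in degrees, forces in N, time in s.
With the tool pointing down it reaches from about 0.375 to 0.975 m from the base axis. Payload 3.8 kg.
Tool frame: the origin (TCP) lies midway between the tips of the shut fingers; the grasp point (between the pads) lies 19 mm behind it; z points along the fingers, y is the line along which they close (so a half turn about z gives the same grasp; the last joint's range is limited). The gripper opens to 88 mm and grips with 3 to 60 N. Pads are 18 mm wide; open, the fingers measure 123 mm over their backs; the gripper's body (75 mm by 187 mm) begins 45 mm behind the grasp point.
Start: joints at [-74.421, 15.12, 91.902, -0, 72.978, -2.114], TCP at [0.205, -0.643, 0.239] pointing down, gripper open.
Joint ranges: [-150.88, 150.88], [-54.13, 125.18], [17.81, 147.31], [-75.09, 255.09], [0, 152.58], [-146.25, 146.25]. Speed limits (degrees/s): [147.25, 147.25, 180, 180, 180, 180].

## Interface

Orientations are given as a 3x3 rotation matrix whose columns are the frame's x, y, z axes.
In Python, from station import env gives the robot as it stands.
- The arm moves only by the shell command python3 -m crank 'ROWS' [FORCE]. ROWS is JSON, a list of rows, each an object of numbers: "dx", "dy", "dz": the shift along the tool's x, y, z in mm; "ax", "ay", "az": the turn, a rotation vector about the tool's x, y, z in degrees; "jaw": the closure, from -1 (fully open) to 1 (shut). In form: [{"dx": .., "dy": .., "dz": .., "ax": .., "ay": .., "az": .., "jaw": ..}, ...]. A call has 1 to 20 rows; each row is the pose to reach, as a shift and turn from the pose commanded when the call began, along the tool's axes at that moment; what a row does not reach only later rows make up. A row lasts 1/10 s, in which the tool goes at most 50 mm and 8.59 degrees, less where a joint would pass 70% of its speed; a pose out of reach is approached as far as the arm can. A call with a gripper value outside its range is refused whole. The fingers move at their own pace and stop on an object; FORCE is the grip in N (left out, the last holds). Time passes only in rows, so rows that repeat a pose let the fingers close. It gives the time, the measured TCP pose, the force, the opening and the grip force at its end, in the units of the state.
- env.state(): the state, without advancing time (a new reading comes with each control period).
- env.capture(name): name is "scene" or "top" or "wrist"; returns the picture (420x560x3 uint8, blue, green, red); there is no depth.
- env.camera_params(name): a dict with "mtx" (3x3 intrinsics, pixels), "xyz" and "rotation" of the camera in the world. Camera axes: x right, y down, z forward; pixel columns grow to the right and rows downward; lengths in m; the calibration is good to about 2 mm. The wrist camera is an equidistant fisheye: a pixel r from the principal point sees the ray r / f radians off the axis. A picture is of the moment at which its call begins: read the wrist's pose just before it. camera_params takes no time and is no camera call; for the wrist camera it gives the pose at the moment of the call.
- env.hand_in(): hands the job in; it is judged then, once.
The state is a dict: "clock": time; "q": joint angles; "joint_velocities": joint speeds; "tau": joint torques, N m; "tcp_pos": TCP position; "ee_rot": TCP orientation; "wrist_force": force on the tool from outside, world axes, zero at the start; "torque": the same for the moment, N m; "gripper_width": finger opening in m; "grip_force": force on a finger pad.
Only numpy, scipy, OpenCV 4.12 (cv2) and the standard library are available. Lean on these libraries where they do the work, as an engineer would, in place of code of your own. Each camera call takes 0.05 s, during which the arm holds its last target. There are 200 camera calls.

## Task

Fit the loose hand crank onto the square spindle end on top of the slide table's gearbox, pushed down fully onto its shoulder, and wind it clockwise (seen from above) by its handle until the carriage with the dish just comes up against the rubber buffers. Stop as soon as you feel the buffers: do not squash them, and do not press or drag hard on the mechanism. Leave the crank on the spindle, touch the slide table only through the crank, and leave the other things on the bench where they are.

Things in the scene. Friction and masses are not known exactly. Their poses are not given: they have to be found in the camera images.
- stage: Grey slide table bolted down. Origin on the worktop under the spindle axis, z up; rails run along +y. Base 110 (x) x 255 mm (y -50 to 205). Gearbox 90 x 90 mm round the origin, top at z 62 mm, the upright spindle in it. Beyond it the carriage, 104 x 96 mm, with a flat dish (top z 60 mm). End block with two rubber buffers at y 175 mm. Only the spindle is higher than z 66 mm.
- spindle_seat (a point): Top of the spindle's round shoulder (30 mm across, 70 mm above the worktop), on its axis; turns with it; x and y square to the spindle's flats, z up. From here a 14 mm square rises 15 mm, then tapers to 9 mm square at 19 mm. The crank fits in any of four quarter-turn positions. Turning drags about 0.15 N m (2 N at the crank handle); it stays where left.
- crank: Loose steel hand crank, 0.25 kg, lying flat, handle up. Origin mid hub underside, z up, x along the arm to the handle. Hub 34 x 34 mm (sides along x, y), 42 mm high, to grip across its y sides; underside socket 15.5 mm square (sides along x, y), 22 mm deep, 2 mm chamfer. Arm 20 mm wide, 12 mm thick, underside level with the hub's, ends 79 mm out. Fully home, its origin is at spindle_seat.
- crank_handle (a point): Middle of the crank's handle: an upright black sleeve, 22 mm across, that spins freely on its pin; 68 mm along the crank's x from its origin, 36 mm above the hub's underside. The sleeve reaches from 15 to 58 mm above the hub's underside.
- carriage_edge (a point): Middle of the carriage's end face. Winding clockwise seen from above moves it along the stage's +y, 5 mm a turn, from between 162 and 167 mm off the stage's origin (1.6 to 2.6 turns). At 175 mm it meets the buffers, which push back with 6 N m per radian at the spindle (1.3 N at the handle per mm of handle travel). A further quarter radian (22 N at the handle) squashes them.
- timer: Bystander: flat white timer, 66 x 66 x 19 mm, origin under its centre.
- sample_bottle: Bystander: white screw-cap bottle, 61 mm across, 122 mm high, origin under its centre.
- tape_roll: Bystander: roll of tape lying flat, 96 mm across, 25 mm high, origin under its centre.
Mind the look-alikes: they are no part of the job. What is meant by the crank is not pink or yellow, and is the larger of those in its own colour.

How it is judged:
By the outcome, as a careful person would: the job done as asked, in the order asked, and still so for the second after the job is handed in, with the robot touching nothing.
It also fails if it takes over 72 s, if anything falls off the work surface, if the arm or the gripper's body presses on something with over 40 N, if the wrist force passes 120 N, or if a joint passes its speed limit or range.

## Working session

There is one attempt and no reset: what is moved stays moved. The work goes in short steps, Python scripts to look and compute and a shell command to move; the robot and the scene stay as the last step left them, time stands still between calls to the robot, and variables do not carry over. Pictures are saved under pics/ and viewed, at most 10 in all, crops included, and the job is handed in when it is done.

```bash
ls; mkdir -p pics; python3 - <<'E'
from station import env
import cv2, numpy as np
s=env.state(); print(s)
for n in ["scene","top"]:
    im=env.capture(n); cv2.imwrite(f"pics/{n}0.png",im)
    p=env.camera_params(n); print(n,p)
E
```

```text
pics
{'clock': 0.0, 'q': array([-7.44215229e+01,  1.51662018e+01,  9.19795228e+01, -3.73466214e-03,
        7.29787441e+01, -2.11574712e+00]), 'joint_velocities': array([ 0.12827579,  0.0167111 ,  0.12032525,  0.03700604, -0.03124427,
       -0.02384063]), 'tau': array([ 2.40827630e-04, -5.02115500e+01, -3.56873560e+01,  7.30209332e-02,
        2.93785078e-02, -2.05830770e-04]), 'tcp_pos': array([ 0.20492845, -0.64239871,  0.23743911]), 'ee_rot': array([[ 9.52686311e-01,  3.03954568e-01, -6.43449110e-04],
       [ 3.03955248e-01, -9.52684049e-01,  2.07584261e-03],
       [ 1.79581400e-05, -2.17320658e-03, -9.99997638e-01]]), 'wrist_force': array([-0.33201339, -0.11346831, -0.46473909]), 'torque': array([-0.02826069,  0.0294196 , -0.01924743]), 'grip_force': 0.0, 'gripper_width': 0.08833753008469235}
scene {'mtx': array([[516.55453189,   0.        , 284.68266402],
       [  0.        , 516.55453189, 214.92460397],
       [  0.        ,   0.        ,   1.        ]]), 'xyz': array([-0.25748427,  0.84161038,  1.26577962]), 'rotation': array([[-0.70596436, -0.51648242,  0.48462381],
       [-0.70823344,  0.5105166 , -0.48762506],
       [ 0.00444127, -0.68747269, -0.72619665]])}
top {'mtx': array([[467.67738078,   0.        , 284.18194574],
       [  0.        , 467.67738078, 204.48102615],
       [  0.        ,   0.        ,   1.        ]]), 'xyz': array([0.27666572, 0.03597493, 1.25222531]), 'rotation': array([[-0.06828148, -0.97756977,  0.19923601],
       [-0.99765495,  0.06784933, -0.00900389],
       [-0.0047161 , -0.19938359, -0.97991017]])}
```

View pics/top0.png

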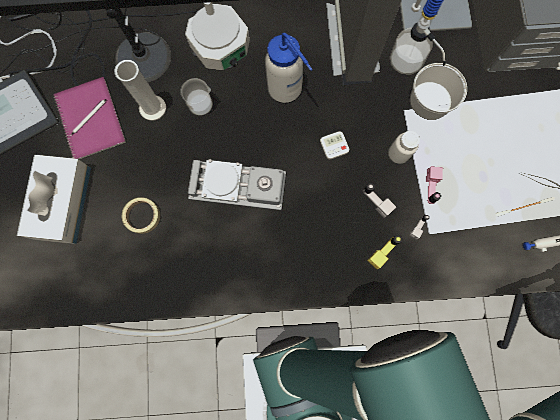

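View pics/scene0.png

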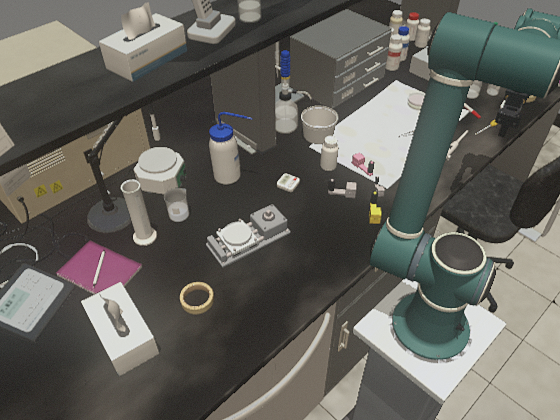

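Top view: candidates for the crank are beige large (hub 387,207; handle 368,188), beige small (420,227), pink (434,180) and yellow (380,255). I choose the large beige one. The spindle is at (264,183), and the stage's rails run to image left. I'll check the choice in a close crop.

```bash
cat > h.py <<'E'
from station import env
import cv2, numpy as np
def ray(p,uv,fish=False):
    K=np.array(p["mtx"]);x=(uv[0]-K[0,2])/K[0,0];y=(uv[1]-K[1,2])/K[1,1]
    if fish:
        r=np.hypot(x,y);d=np.array([x/r*np.sin(r),y/r*np.sin(r),np.cos(r)]) if r>1e-9 else np.array([0,0,1.])
    else: d=np.array([x,y,1.])
    return p["rotation"]@(d/np.linalg.norm(d))
def onz(p,uv,z,fish=False):
    d=ray(p,uv,fish);c=np.array(p["xyz"]);return c+d*(z-c[2])/d[2]
def proj(p,P,fish=False):
    c=p["rotation"].T@(np.array(P)-p["xyz"]);K=p["mtx"]
    if fish:
        r=np.hypot(c[0],c[1]);k=np.arctan2(r,c[2])/max(r,1e-12);return np.array([K[0,0]*k*c[0]+K[0,2],K[1,1]*k*c[1]+K[1,2]])
    return np.array([K[0,0]*c[0]/c[2]+K[0,2],K[1,1]*c[1]/c[2]+K[1,2]])
E
python3 - <<'E'
from h import *
t=cv2.imread("pics/top0.png")
a=cv2.resize(t[165:275,345:455],None,fx=5,fy=5,interpolation=cv2.INTER_CUBIC)
cv2.imwrite("pics/c1.png",a)
p=env.camera_params("top")
for n,uv,z in [("hubtop",(386,208),.042),("handletop",(368,188),.058),("smallhub",(417,232),.03),("spindle",(264,183),.089),("dish",(221,181),.06),("timer",(334,145),.019),("bottle",(408,140),.122)]:
    print(n,onz(p,uv,z).round(3))
E
```

```text
hubtop [ 0.495 -0.242  0.042]
handletop [ 0.548 -0.197  0.058]
smallhub [ 0.427 -0.319  0.03 ]
spindle [0.573 0.073 0.089]
dish [0.593 0.186 0.06 ]
timer [ 0.685 -0.124  0.019]
bottle [ 0.651 -0.299  0.122]
```

View pics/c1.png

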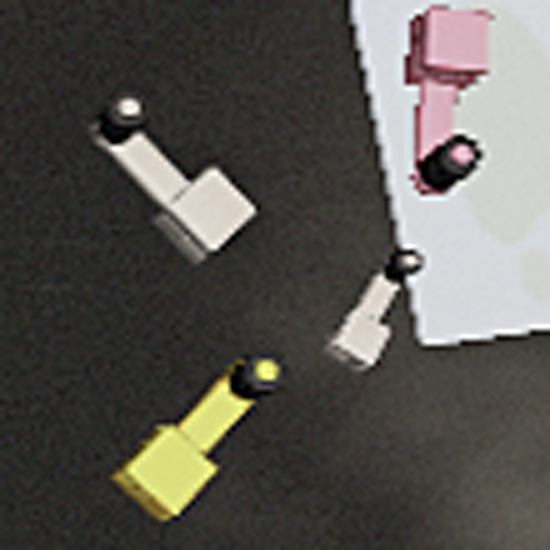

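The crop confirms it: the large beige crank has its hub top centre at about (387.6,206.4) and its handle at (370.6,186.2). Measured hub-to-handle distance is about 69 mm against 68 expected. Next I move above it for a wrist view.

```bash
python3 -m crank '[{"dx":30,"dy":-22,"dz":0,"az":-2},{"dx":70,"dy":-51,"dz":0,"az":-5},{"dx":110,"dy":-81,"dz":0,"az":-8},{"dx":150,"dy":-110,"dz":0,"az":-10},{"dx":190,"dy":-139,"dz":0,"az":-12},{"dx":230,"dy":-169,"dz":0,"az":-15},{"dx":270,"dy":-198,"dz":0,"az":-18},{"dx":310,"dy":-227,"dz":0,"az":-20},{"dx":345,"dy":-253,"dz":0,"az":-22},{"dx":375,"dy":-275,"dz":0,"az":-22},{"dx":392,"dy":-288,"dz":0,"az":-22},{"dx":400,"dy":-293,"dz":0,"az":-22},{"dx":400,"dy":-293,"dz":0,"az":-22},{"dx":400,"dy":-293,"dz":0,"az":-22},{"dx":400,"dy":-293,"dz":0,"az":-22},{"dx":400,"dy":-293,"dz":0,"az":-22}]'
python3 - <<'E'
from h import *
s=env.state();p=env.camera_params("wrist");im=env.capture("wrist");cv2.imwrite("pics/w1.png",im)
np.save("w1.npy",dict(p),allow_pickle=True)
print(s["clock"],s["tcp_pos"],np.degrees(np.arctan2(s["ee_rot"][1,0],s["ee_rot"][0,0])));print(p)
for P in [(.495,-.242,.042),(.548,-.197,.058),(.573,.073,.089)]: print(proj(p,P,True))
E
```

```text
0.1 [ 0.20495192 -0.64246124  0.23753105] 17.691340331956322
{'mtx': array([[325.1922621 ,   0.        , 280.85328725],
       [  0.        , 325.1922621 , 207.34469332],
       [  0.        ,   0.        ,   1.        ]]), 'xyz': array([ 0.28205688, -0.61718447,  0.38439357]), 'rotation': array([[ 0.30392958, -0.90492902, -0.29787628],
       [-0.95269273, -0.28929415, -0.09319584],
       [-0.00183824,  0.31210954, -0.95004434]])}
[ 63.91882996 -95.75483933]
[  52.0092248  -125.70850888]
[ -47.00146851 -112.77152294]invalid input at $[0]: expected keys dx, dy, dz, ax, ay, az, jaw
```

View pics/w1.png

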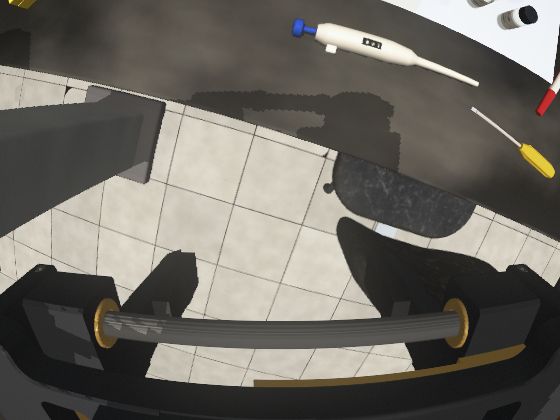

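That picture only shows the start spot (floor and cart edge): the call was refused because every key is required. Again with all keys.

```bash
python3 -m crank '[{"dx":40,"dy":-29,"dz":0,"ax":0,"ay":0,"az":-3,"jaw":-1},{"dx":80,"dy":-59,"dz":0,"ax":0,"ay":0,"az":-6,"jaw":-1},{"dx":120,"dy":-88,"dz":0,"ax":0,"ay":0,"az":-9,"jaw":-1},{"dx":160,"dy":-117,"dz":0,"ax":0,"ay":0,"az":-12,"jaw":-1},{"dx":200,"dy":-147,"dz":0,"ax":0,"ay":0,"az":-15,"jaw":-1},{"dx":240,"dy":-176,"dz":0,"ax":0,"ay":0,"az":-18,"jaw":-1},{"dx":280,"dy":-205,"dz":0,"ax":0,"ay":0,"az":-20,"jaw":-1},{"dx":320,"dy":-234,"dz":0,"ax":0,"ay":0,"az":-22,"jaw":-1},{"dx":355,"dy":-260,"dz":0,"ax":0,"ay":0,"az":-22,"jaw":-1},{"dx":385,"dy":-282,"dz":0,"ax":0,"ay":0,"az":-22,"jaw":-1},{"dx":400,"dy":-293,"dz":0,"ax":0,"ay":0,"az":-22,"jaw":-1},{"dx":400,"dy":-293,"dz":0,"ax":0,"ay":0,"az":-22,"jaw":-1},{"dx":400,"dy":-293,"dz":0,"ax":0,"ay":0,"az":-22,"jaw":-1},{"dx":400,"dy":-293,"dz":0,"ax":0,"ay":0,"az":-22,"jaw":-1}]'
python3 - <<'E'
from h import *
s=env.state();p=env.camera_params("wrist");im=env.capture("wrist");cv2.imwrite("pics/w2.png",im)
np.save("w2.npy",dict(p),allow_pickle=True)
print(s["clock"],s["tcp_pos"],np.degrees(np.arctan2(s["ee_rot"][1,0],s["ee_rot"][0,0])));print(s["wrist_force"])
for P in [(.495,-.242,.042),(.548,-.197,.058),(.573,.073,.089)]: print(proj(p,P,True))
E
```

```text
clock: 1.55
tcp_pos: [0.4965, -0.2431, 0.2385]
ee_rot: [[0.77, 0.638, -0.001], [0.638, -0.77, -0.0], [-0.001, -0.0, -1.0]]
wrist_force: [-0.2, 0.5, -1.3]
gripper_width: 0.0879
grip_force: 0.0
1.55 [ 0.4965353  -0.24307837  0.23849179] 39.64873886196701
[-0.20626256  0.45583663 -1.31267829]
[280.04403906 180.22006395]
[279.12943725 116.37537696]
[ 94.44085481 -45.52226586]
```

View pics/w2.png

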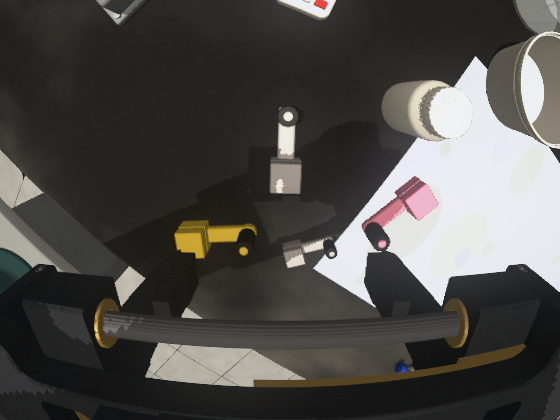

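The wrist view shows the crank with its hub around (285,175) and handle top at (288,116), the small twin at (305,250), yellow on the left and pink on the right. I'll measure it from the pixels.

```bash
python3 - <<'E'
from h import *
im=cv2.imread("pics/w2.png")
c=cv2.resize(im[95:205,240:330],None,fx=5,fy=5,interpolation=cv2.INTER_CUBIC)
cv2.imwrite("pics/c2.png",c)
g=cv2.cvtColor(im,cv2.COLOR_BGR2GRAY)
print(g[154:198:2,270:304:2])
E
```

```text
[[ 35  35  36  36 119 148 186 176 152 226 191 155  70  38  36  37  37]
 [ 34  42  43  44 121 147 146 150 153 153 155 142  68  35  36  38  34]
 [ 40  78  79  79 100 122 126 128 131 141 148 137  82  73  73  46  37]
 [ 68  99  92  93  99  94  93 104  99  92  92 105  93  93  94  73  36]
 [ 54  77  81  81  81  81  81  79  80  81  80  80  80  81  79  89  37]
 [ 91 138 137 136 136 135 134 132 130 130 128 126 123 121 119 109  39]
 [ 97 150 151 152 153 155 155 155 156 156 157 157 157 157 157 144  43]
 [ 98 149 150 151 151 151 151 151 152 152 154 153 155 154 154 137  42]
 [ 99 149 150 149 150 151 152 153 153 153 153 154 155 155 155 136  38]
 [104 151 153 153 153 154 153 154 154 155 155 156 156 155 153 137  40]
 [105 149 150 151 151 151 152 153 154 154 155 154 154 155 156 133  37]
 [101 147 148 149 152 151 151 152 152 152 153 153 153 153 152 128  37]
 [105 149 150 149 150 160 151 150 150 151 151 151 151 152 153 123  37]
 [107 152 152 152 220 236 194 156 154 155 154 154 154 154 154 106  37]
 [108 148 148 210 233 233 196 150 151 151 150 151 151 151 152 101  36]
 [113 153 152 162 235 235 199 152 154 153 153 152 153 152 152  97  37]
 [113 149 149 232 233 233 230 150 150 151 151 152 151 150 152  86  36]
 [113 146 147 211 231 231 153 147 148 147 147 147 147 148 148  82  37]
 [117 146 146 158 231 231 154 147 147 147 149 148 148 148 148  82  37]
 [100 128 132 136 218 220 175 144 144 144 143 142 143 141 144  76  37]
 [ 36  36  35  35  37  36  37  36  36  37  34  35  34  47  52  36  38]
 [ 35  34  37  37  36  35  38  43  47  48  47  49  49  50  48  39  38]]
```

View pics/c2.png

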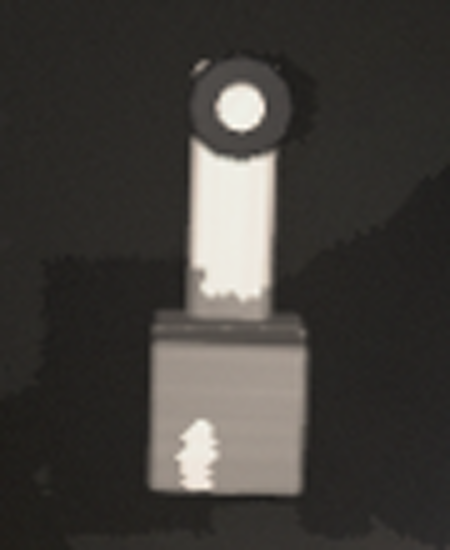

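The crop shows the hub's top face with corners at about (270,163), (301,163), (270,193) and (300,193), and the handle pin at (288,116).

```bash
python3 - <<'E'
from h import *
p=np.load("w2.npy",allow_pickle=True).item()
f=lambda x,y:(240+(x+.5)/5-.5,95+(y+.5)/5-.5)
C=[onz(p,f(*q),.042,True) for q in [(150,339),(307,339),(303,494),(149,490)]]
print(np.round(C,4)); c=np.mean(C,0)
h=onz(p,f(241,107),.060,True)
for i in range(4): print(np.linalg.norm(C[i]-C[i-1]).round(4),end=' ')
ang=lambda v:np.degrees(np.arctan2(v[1],v[0]))
print("hub",c,"pin",h,"d",np.linalg.norm((h-c)[:2]),"yaw",ang(h-c),ang(C[0]-C[3]),ang(C[1]-C[2]),ang(C[0]-C[1])-90)
s=env.state();R=s["ee_rot"];print(s["tcp_pos"],"tool-frame delta mm",(R.T@(np.array([c[0],c[1],.0])-s["tcp_pos"])*1000).round(1))
E
```

```text
[[ 0.503  -0.2209  0.042 ]
 [ 0.5245 -0.2467  0.042 ]
 [ 0.4977 -0.2685  0.042 ]
 [ 0.4768 -0.2419  0.042 ]]
0.0336 0.0336 0.0346 0.0338 hub [ 0.50050623 -0.24449154  0.042     ] pin [ 0.55383268 -0.20330802  0.06      ] d 0.06737798306648302 yaw 37.67857827295694 38.772456059168164 39.095797153187476 39.728692738963304
[ 0.49649889 -0.24327486  0.23855532] tool-frame delta mm [  2.4   3.5 238.6]
```

Sizes check out (34 mm sides, handle at 67 mm). Descending and gripping.

```bash
python3 -m crank '[{"dx":2.4,"dy":3.5,"dz":40,"ax":0,"ay":0,"az":0.8,"jaw":-1},{"dx":2.4,"dy":3.5,"dz":85,"ax":0,"ay":0,"az":0.8,"jaw":-1},{"dx":2.4,"dy":3.5,"dz":130,"ax":0,"ay":0,"az":0.8,"jaw":-1},{"dx":2.4,"dy":3.5,"dz":170,"ax":0,"ay":0,"az":0.8,"jaw":-1},{"dx":2.4,"dy":3.5,"dz":200,"ax":0,"ay":0,"az":0.8,"jaw":-1},{"dx":2.4,"dy":3.5,"dz":220,"ax":0,"ay":0,"az":0.8,"jaw":-1},{"dx":2.4,"dy":3.5,"dz":228,"ax":0,"ay":0,"az":0.8,"jaw":-1},{"dx":2.4,"dy":3.5,"dz":228,"ax":0,"ay":0,"az":0.8,"jaw":-1},{"dx":2.4,"dy":3.5,"dz":228,"ax":0,"ay":0,"az":0.8,"jaw":1},{"dx":2.4,"dy":3.5,"dz":228,"ax":0,"ay":0,"az":0.8,"jaw":1},{"dx":2.4,"dy":3.5,"dz":228,"ax":0,"ay":0,"az":0.8,"jaw":1},{"dx":2.4,"dy":3.5,"dz":228,"ax":0,"ay":0,"az":0.8,"jaw":1},{"dx":2.4,"dy":3.5,"dz":228,"ax":0,"ay":0,"az":0.8,"jaw":1},{"dx":2.4,"dy":3.5,"dz":228,"ax":0,"ay":0,"az":0.8,"jaw":1}]' 35
```

```text
clock: 3.0
tcp_pos: [0.5014, -0.2435, 0.011]
ee_rot: [[0.778, 0.628, 0.0], [0.628, -0.778, -0.0], [0.0, 0.0, -1.0]]
wrist_force: [-0.3, 0.5, -0.2]
gripper_width: 0.0422
grip_force: 0.0
```

```bash
python3 -m crank '[{"dx":0,"dy":0,"dz":0,"ax":0,"ay":0,"az":0,"jaw":1},{"dx":0,"dy":0,"dz":0,"ax":0,"ay":0,"az":0,"jaw":1},{"dx":0,"dy":0,"dz":0,"ax":0,"ay":0,"az":0,"jaw":1},{"dx":0,"dy":0,"dz":0,"ax":0,"ay":0,"az":0,"jaw":1},{"dx":0,"dy":0,"dz":-10,"ax":0,"ay":0,"az":0,"jaw":1},{"dx":0,"dy":0,"dz":-35,"ax":0,"ay":0,"az":0,"jaw":1},{"dx":0,"dy":0,"dz":-75,"ax":0,"ay":0,"az":0,"jaw":1},{"dx":0,"dy":0,"dz":-120,"ax":0,"ay":0,"az":0,"jaw":1},{"dx":0,"dy":0,"dz":-160,"ax":0,"ay":0,"az":0,"jaw":1},{"dx":0,"dy":0,"dz":-190,"ax":0,"ay":0,"az":0,"jaw":1},{"dx":0,"dy":0,"dz":-200,"ax":0,"ay":0,"az":0,"jaw":1},{"dx":0,"dy":0,"dz":-200,"ax":0,"ay":0,"az":0,"jaw":1}]' 35
python3 - <<'E'
from h import *
s=env.state();p=env.camera_params("wrist")
print(env.state()["grip_force"],s["q"].round(1),np.degrees(np.arctan2(s["ee_rot"][1,0],s["ee_rot"][0,0])))
R=s["ee_rot"]
print((R.T@(np.array([.573,.073,.21])-s["tcp_pos"])*1000).round(1))
E
```

```text
clock: 4.2
tcp_pos: [0.5018, -0.2438, 0.2122]
ee_rot: [[0.778, 0.628, 0.003], [0.628, -0.778, -0.001], [0.001, 0.003, -1.0]]
wrist_force: [-0.7, -0.7, -3.4]
gripper_width: 0.0334
grip_force: 34.8
34.78710087016225 [-28.5   3.4 108.2   0.   68.2  22.6] 38.889394930719774
[ 254.3 -201.9    2. ]
```

```bash
python3 -m crank '[{"dx":18,"dy":-30,"dz":0,"ax":0,"ay":0,"az":0,"jaw":1},{"dx":40,"dy":-65,"dz":0,"ax":0,"ay":0,"az":0,"jaw":1},{"dx":62,"dy":-100,"dz":5,"ax":0,"ay":0,"az":0,"jaw":1},{"dx":84,"dy":-137,"dz":15,"ax":0,"ay":0,"az":0,"jaw":1},{"dx":104,"dy":-170,"dz":25,"ax":0,"ay":0,"az":0,"jaw":1},{"dx":118,"dy":-192,"dz":35,"ax":0,"ay":0,"az":0,"jaw":1},{"dx":124,"dy":-202,"dz":40,"ax":0,"ay":0,"az":0,"jaw":1},{"dx":124,"dy":-202,"dz":40,"ax":0,"ay":0,"az":0,"jaw":1},{"dx":124,"dy":-202,"dz":40,"ax":0,"ay":0,"az":0,"jaw":1},{"dx":124,"dy":-202,"dz":40,"ax":0,"ay":0,"az":0,"jaw":1}]'
python3 - <<'E'
from h import *
s=env.state();p=env.camera_params("wrist");im=env.capture("wrist");cv2.imwrite("pics/w3.png",im)
np.save("w3.npy",dict(p),allow_pickle=True)
q=proj(p,(.573,.073,.085),True).astype(int);print(q,s["wrist_force"],s["grip_force"])
y0=max(q[1]-50,0);x0=q[0]-65
c=cv2.resize(im[y0:y0+100,x0:x0+130],None,fx=6,fy=6,interpolation=cv2.INTER_CUBIC);cv2.imwrite("pics/c3.png",c);print(x0,y0)
E
```

```text
clock: 5.2
tcp_pos: [0.4714, -0.0095, 0.1708]
ee_rot: [[0.779, 0.627, 0.0], [0.627, -0.779, -0.001], [-0.0, 0.001, -1.0]]
wrist_force: [0.0, 0.4, -2.8]
gripper_width: 0.0337
grip_force: 34.8
[281  35] [ 0.02155065  0.43537723 -2.80522694] 34.787607192993164
216 0
```

View pics/c3.png

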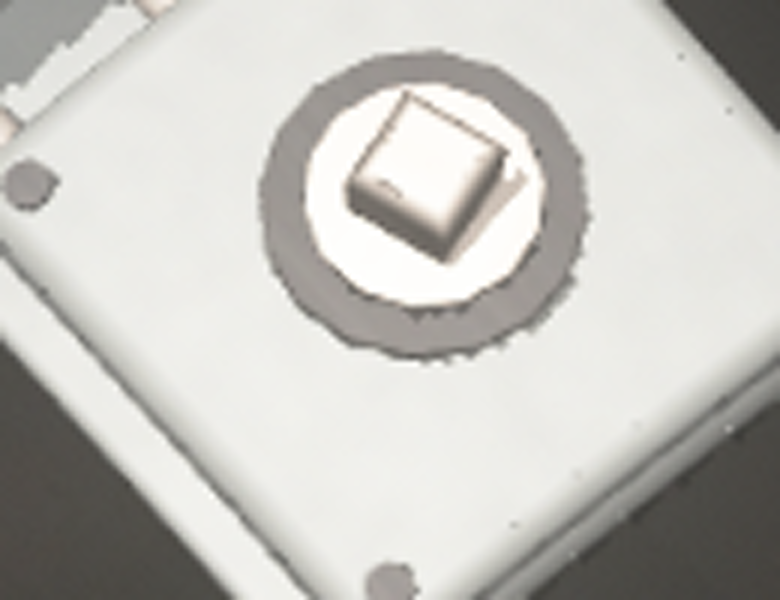

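The crop shows the white spindle shoulder centred near crop (425,195), and the square on it. Corners at the top of its straight part are (405,92), (505,155), (350,183); the front bottom corner is (445,262). I'll compute the axis and angle.

```bash
python3 - <<'E'
from h import *
p=np.load("w3.npy",allow_pickle=True).item()
im=cv2.imread("pics/w3.png")
f=lambda x,y:(216+(x+.5)/6-.5,(y+.5)/6-.5)
ang=lambda v:np.degrees(np.arctan2(v[1],v[0]))
big=cv2.cvtColor(cv2.imread("pics/c3.png"),cv2.COLOR_BGR2GRAY)
# radial edges from the disc centre: outermost white->grey
def circ(z,r0,r1,sgn):
    pts=[]
    for t in np.radians(np.arange(0,360,6)):
        r=np.arange(r0,r1);v=np.array([float(big[int(195+k*np.sin(t)),int(425+k*np.cos(t))]) for k in r])
        g=(v[6:]-v[:-6])*sgn;k=r[np.argmax(g)]+3
        pts.append(onz(p,f(425+k*np.cos(t),195+k*np.sin(t)),z,True)[:2])
    pts=np.array(pts);
    for _ in range(4):
        A=np.c_[2*pts,np.ones(len(pts))];s=np.linalg.lstsq(A,(pts**2).sum(1),rcond=None)[0]
        rr=np.hypot(*(pts-s[:2]).T);R=np.median(rr);pts=pts[abs(rr-R)<.001]
    return s[:2].round(5),R.round(5),len(pts)
print("inner z70",circ(.070,95,140,-1)); print("outer z62",circ(.062,140,180,1)); print("outer z66",circ(.066,140,180,1))
T={k:onz(p,f(*v),.085,True)[:2] for k,v in dict(TL=(405,92),R=(505,155),L=(350,183)).items()}
B={k:onz(p,f(*v),.070,True)[:2] for k,v in dict(F=(445,262),L=(350,210)).items()}
print(T,B)
print("L-TL",np.linalg.norm(T["L"]-T["TL"]),ang(T["TL"]-T["L"]),"TL-R",np.linalg.norm(T["TL"]-T["R"]),ang(T["R"]-T["TL"]),"Lb-F",np.linalg.norm(B["L"]-B["F"]),ang(B["F"]-B["L"]))
print("ctr from diag",(T["L"]+T["R"])/2, (T["TL"]+B["F"])/2)
t=cv2.imread("pics/top0.png");pt=env.camera_params("top")
# top-view cross-check of the spindle
g=cv2.cvtColor(t,cv2.COLOR_BGR2GRAY)[168:198,250:282];print(g[::2,::2])
E
```

```text
inner z70 (array([0.58048, 0.07416]), np.float64(0.01475), 60)
outer z62 (array([0.5809 , 0.07419]), np.float64(0.02124), 60)
outer z66 (array([0.58017, 0.07369]), np.float64(0.02091), 60)
{'TL': array([0.58632023, 0.08198672]), 'R': array([0.58748521, 0.06795256]), 'L': array([0.57330353, 0.07973729])} {'F': array([0.57504582, 0.06642734]), 'L': array([0.57301443, 0.079895  ])}
L-TL 0.013209631431982664 9.80450579422192 TL-R 0.014082434890040149 -85.25474217090937 Lb-F 0.013620004586375122 -81.42247523040312
ctr from diag [0.58039437 0.07384493] [0.58068302 0.07420703]
[[146 101 165 191 189 188 185 178 165 171 124  69  18  36  32  39]
 [160 190 188 182 180 185 184 181 184 183 185 186 191 187 188 179]
 [171 181 181 182 184 182 184 180 186 182 187 181 182 181 180 102]
 [175 184 184 185 183 184 184 191 189 185 183 183 183 183 182 186]
 [177 183 183 185 185 182  97  97 108 150 189 183 181 181 182 180]
 [182 185 184 186 182 117 236 159 200 129  99 190 181 182 183 184]
 [189 186 183 185  92 203 209 210 167 229  96 161 184 183 187 182]
 [186 183 182 174 150 218 166 229 212 222 138 144 188 183 185 178]
 [183 184 186 177 125 224 125  52  50 228 107 140 185 187 189 174]
 [185 185 184 174  99 184 230 230 225 213 110 166 186 185 186 159]
 [186 183 183 185 134 110  98 102  61 110 142 191 186 181 188 144]
 [185 183 185 184 188 193  78 105  91 149 192 187 186 186 190 141]
 [183 187 188 185 186 186 192 193 191 187 186 186 188 185 183 132]
 [137 186 185 185 187 189 188 190 189 187 187 189 188 185 187 111]
 [167 188 189 189 186 187 189 188 187 187 188 188 187 195 188  71]]
```

Shoulder radius 14.75 mm against 15, and edges of about 14 mm: consistent. Axis is near (0.580, 0.074), flats at about 7.5°. I turn the crank to that yaw and re-measure from the same relative vantage, so that camera bias cancels.

```bash
python3 -m crank '[{"dx":6,"dy":-15,"dz":0,"ax":0,"ay":0,"az":7,"jaw":1},{"dx":13,"dy":-32,"dz":0,"ax":0,"ay":0,"az":15,"jaw":1},{"dx":20,"dy":-48,"dz":0,"ax":0,"ay":0,"az":22,"jaw":1},{"dx":26.3,"dy":-64.4,"dz":0,"ax":0,"ay":0,"az":28,"jaw":1},{"dx":26.3,"dy":-64.4,"dz":0,"ax":0,"ay":0,"az":31.3,"jaw":1},{"dx":26.3,"dy":-64.4,"dz":0,"ax":0,"ay":0,"az":31.3,"jaw":1},{"dx":26.3,"dy":-64.4,"dz":0,"ax":0,"ay":0,"az":31.3,"jaw":1},{"dx":26.3,"dy":-64.4,"dz":0,"ax":0,"ay":0,"az":31.3,"jaw":1}]'
python3 - <<'E'
from h import *
s=env.state();p=env.camera_params("wrist");im=env.capture("wrist");cv2.imwrite("pics/w4.png",im)
np.save("w4.npy",dict(p),allow_pickle=True)
q=proj(p,(.5804,.0741,.070),True);print(q)
x0,y0=int(q[0])-45,max(int(q[1])-35,0)
c=cv2.resize(im[y0:y0+80,x0:x0+90],None,fx=8,fy=8,interpolation=cv2.INTER_CUBIC);cv2.imwrite("pics/c4.png",c);print(x0,y0)
big=cv2.cvtColor(c,cv2.COLOR_BGR2GRAY);f=lambda x,y:(x0+(x+.5)/8-.5,y0+(y+.5)/8-.5)
cx,cy=(q[0]-x0+.5)*8-.5,(q[1]-y0+.5)*8-.5
for _ in range(2):
    pts=[];px=[]
    for t in np.radians(np.arange(0,360,6)):
        r=np.arange(125,195);v=np.array([float(big[int(np.clip(cy+k*np.sin(t),0,639)),int(cx+k*np.cos(t))]) for k in r])
        k=r[np.argmin(v[8:]-v[:-8])]+4;u=(cx+k*np.cos(t),cy+k*np.sin(t));px.append(u)
        pts.append(onz(p,f(*u),.070,True)[:2])
    pts=np.array(pts)
    for _ in range(4):
        A=np.c_[2*pts,np.ones(len(pts))];c_=np.linalg.lstsq(A,(pts**2).sum(1),rcond=None)[0][:2]
        rr=np.hypot(*(pts-c_).T);R=np.median(rr);pts=pts[abs(rr-R)<.001]
    q=proj(p,(*c_,.070),True);cx,cy=(q[0]-x0+.5)*8-.5,(q[1]-y0+.5)*8-.5
yaw=np.degrees(np.arctan2(s["ee_rot"][1,0],s["ee_rot"][0,0]))
print("axis",c_,R,len(pts),"crop centre",cx,cy,"yaw",yaw,s["tcp_pos"])
for off in (0,5): # predicted corners for comparison
    a=np.radians(7.5+45+90*np.arange(4)+off);print(off,[(np.array(proj(p,(c_[0]+.0099*np.cos(k),c_[1]+.0099*np.sin(k),.085),True)-[x0,y0]+.5)*8-.5).round().tolist() for k in a])
E
```

```text
clock: 6.05
tcp_pos: [0.4514, 0.0576, 0.171]
ee_rot: [[0.991, 0.132, 0.001], [0.132, -0.991, -0.0], [0.001, 0.0, -1.0]]
wrist_force: [-0.1, -0.5, -3.5]
gripper_width: 0.0336
grip_force: 34.8
[282.85547365  40.54050862]
237 5
axis [0.58044881 0.07408289] 0.014685249718436568 60 crop centre 370.5955770244577 287.35881333123643 yaw 7.579900811713489 [0.45137115 0.057552   0.17096625]
0 [[292.0, 181.0], [291.0, 331.0], [452.0, 331.0], [452.0, 182.0]]
5 [[285.0, 188.0], [299.0, 337.0], [458.0, 325.0], [445.0, 175.0]]
```

View pics/c4.png

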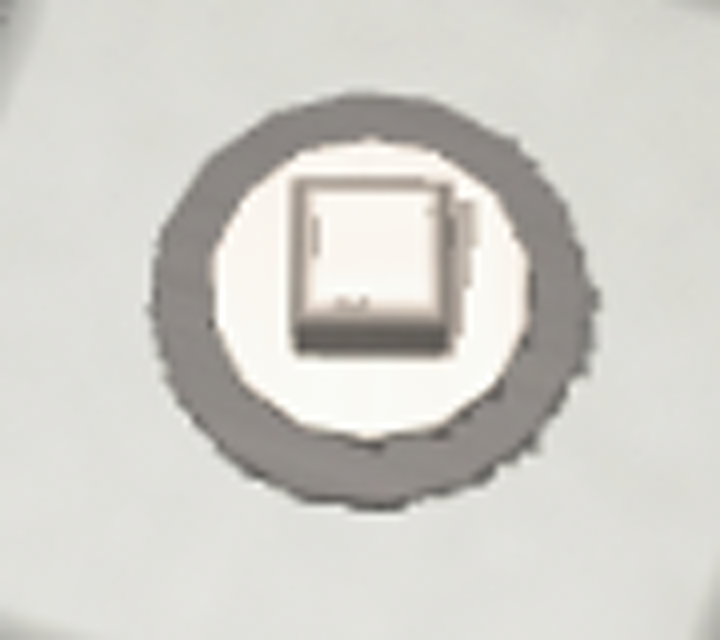

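The crop shows the square upright at predicted corners (292,181)–(452,331), so its yaw matches the tool's, and the axis repeats to 0.1 mm. Now moving over the spindle and lowering, watching force.

```bash
python3 -m crank '[{"dx":30,"dy":0,"dz":0,"ax":0,"ay":0,"az":0,"jaw":1},{"dx":70,"dy":0,"dz":10,"ax":0,"ay":0,"az":0,"jaw":1},{"dx":105,"dy":0.6,"dz":25,"ax":0,"ay":0,"az":0,"jaw":1},{"dx":125,"dy":0.6,"dz":45,"ax":0,"ay":0,"az":0,"jaw":1},{"dx":131.3,"dy":0.6,"dz":60,"ax":0,"ay":0,"az":0,"jaw":1},{"dx":131.3,"dy":0.6,"dz":65,"ax":0,"ay":0,"az":0,"jaw":1},{"dx":131.3,"dy":0.6,"dz":68,"ax":0,"ay":0,"az":0,"jaw":1},{"dx":131.3,"dy":0.6,"dz":70,"ax":0,"ay":0,"az":0,"jaw":1},{"dx":131.3,"dy":0.6,"dz":72,"ax":0,"ay":0,"az":0,"jaw":1},{"dx":131.3,"dy":0.6,"dz":74,"ax":0,"ay":0,"az":0,"jaw":1},{"dx":131.3,"dy":0.6,"dz":76,"ax":0,"ay":0,"az":0,"jaw":1},{"dx":131.3,"dy":0.6,"dz":77,"ax":0,"ay":0,"az":0,"jaw":1},{"dx":131.3,"dy":0.6,"dz":77,"ax":0,"ay":0,"az":0,"jaw":1}]'
```

```text
clock: 7.4
tcp_pos: [0.5819, 0.0744, 0.0943]
ee_rot: [[0.991, 0.132, 0.002], [0.132, -0.991, -0.001], [0.002, 0.001, -1.0]]
wrist_force: [2.6, -3.7, -0.8]
gripper_width: 0.0337
grip_force: 34.8
```

```bash
python3 -m crank '[{"dx":0,"dy":0,"dz":2,"ax":0,"ay":0,"az":0,"jaw":1},{"dx":0,"dy":0,"dz":4,"ax":0,"ay":0,"az":0,"jaw":1},{"dx":0,"dy":0,"dz":6,"ax":0,"ay":0,"az":0,"jaw":1},{"dx":0,"dy":0,"dz":8,"ax":0,"ay":0,"az":0,"jaw":1},{"dx":0,"dy":0,"dz":10,"ax":0,"ay":0,"az":0,"jaw":1},{"dx":0,"dy":0,"dz":10,"ax":0,"ay":0,"az":0,"jaw":1}]'
```

```text
clock: 8.0
tcp_pos: [0.5819, 0.0743, 0.0836]
ee_rot: [[0.991, 0.132, 0.001], [0.132, -0.991, -0.001], [0.001, 0.001, -1.0]]
wrist_force: [1.8, -4.9, -0.1]
gripper_width: 0.0339
grip_force: 34.8
```

```bash
python3 -m crank '[{"dx":0.2,"dy":0.5,"dz":1,"ax":0,"ay":0,"az":0,"jaw":1},{"dx":0.2,"dy":0.5,"dz":2,"ax":0,"ay":0,"az":0,"jaw":1},{"dx":0.2,"dy":0.5,"dz":3,"ax":0,"ay":0,"az":0,"jaw":1},{"dx":0.2,"dy":0.5,"dz":3,"ax":0,"ay":0,"az":0,"jaw":1}]'
```

```text
clock: 8.4
tcp_pos: [0.5819, 0.0743, 0.0808]
ee_rot: [[0.991, 0.132, 0.001], [0.132, -0.991, -0.0], [0.001, 0.0, -1.0]]
wrist_force: [1.7, -4.6, -0.5]
gripper_width: 0.0337
grip_force: 34.8
```

```bash
python3 -m crank '[{"dx":0.2,"dy":0.3,"dz":0.5,"ax":0,"ay":0,"az":0,"jaw":1},{"dx":0.2,"dy":0.3,"dz":1,"ax":0,"ay":0,"az":0,"jaw":1},{"dx":0.2,"dy":0.3,"dz":1,"ax":0,"ay":0,"az":0,"jaw":1}]'; python3 -c "
from h import *
s=env.state();print(s['torque'],s['wrist_force'],s['tcp_pos'])"
```

```text
clock: 8.7
tcp_pos: [0.582, 0.0742, 0.0807]
ee_rot: [[0.991, 0.132, 0.0], [0.132, -0.991, 0.0], [0.0, 0.0, -1.0]]
wrist_force: [-1.2, -4.7, 6.1]
gripper_width: 0.0339
grip_force: 34.8
[-0.74418302  0.23418116  0.07612362] [-1.1977141  -4.71852283  6.1282413 ] [0.58198752 0.07424113 0.08073237]
```

Home: z 0.0807 (expected 0.081), and it stopped there with 6 N. Releasing, lifting and looking at the handle and the carriage gap.

```bash
python3 -m crank '[{"dx":0,"dy":0,"dz":-0.8,"ax":0,"ay":0,"az":0,"jaw":-0.3},{"dx":0,"dy":0,"dz":-0.8,"ax":0,"ay":0,"az":0,"jaw":-0.3},{"dx":0,"dy":0,"dz":-0.8,"ax":0,"ay":0,"az":0,"jaw":-0.3},{"dx":0,"dy":0,"dz":-0.8,"ax":0,"ay":0,"az":0,"jaw":-0.3},{"dx":0,"dy":0,"dz":-15,"ax":0,"ay":0,"az":0,"jaw":-0.3},{"dx":0,"dy":0,"dz":-45,"ax":0,"ay":0,"az":0,"jaw":-0.3},{"dx":10,"dy":-30,"dz":-75,"ax":0,"ay":0,"az":0,"jaw":-0.3},{"dx":20,"dy":-65,"dz":-80,"ax":0,"ay":0,"az":0,"jaw":-0.3},{"dx":30,"dy":-100,"dz":-80,"ax":0,"ay":0,"az":0,"jaw":-0.3},{"dx":33,"dy":-112,"dz":-80,"ax":0,"ay":0,"az":0,"jaw":-0.3},{"dx":33,"dy":-112,"dz":-80,"ax":0,"ay":0,"az":0,"jaw":-0.3},{"dx":33,"dy":-112,"dz":-80,"ax":0,"ay":0,"az":0,"jaw":-0.3}]'
python3 - <<'E'
from h import *
s=env.state();p=env.camera_params("wrist");im=env.capture("wrist");cv2.imwrite("pics/w5.png",im)
np.save("w5.npy",dict(p),allow_pickle=True)
for P in [(.6478,.0831,.128),(.58045,.0741,.112),(.611,.246,.06)]: print(proj(p,P,True).round())
c=cv2.resize(im[60:270,130:410],(800,600),interpolation=cv2.INTER_CUBIC);cv2.imwrite("pics/c5.png",c)
E
```

```text
clock: 9.9
tcp_pos: [0.5992, 0.1889, 0.1596]
ee_rot: [[0.991, 0.133, -0.001], [0.133, -0.991, -0.001], [-0.001, 0.001, -1.0]]
wrist_force: [-0.1, 1.2, 0.0]
gripper_width: 0.0576
grip_force: 0.0
[459. 189.]
[432. 272.]
[212. 184.]
```

View pics/c5.png

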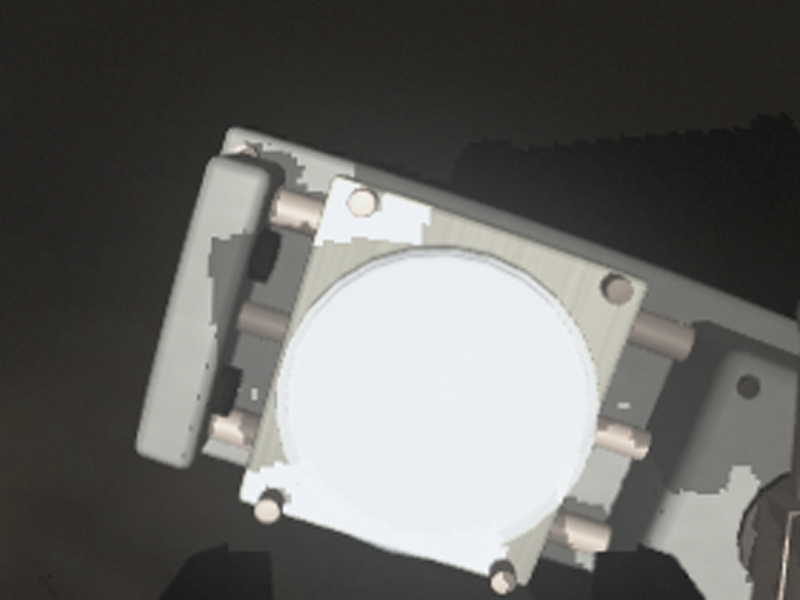

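The crop shows the carriage end edge from (338,178) to (243,500), the far edge from (648,290) to (525,590), and two dark buffers at (265,255) and (228,390). The gap is open. I compute the carriage edge in stage coordinates, and the handle position.

```bash
python3 - <<'E'
from h import *
p=np.load("w5.npy",allow_pickle=True).item()
im=cv2.imread("pics/w5.png");S=800/280;T=600/210
f=lambda x,y:(130+(x+.5)/S-.5,60+(y+.5)/T-.5)
ax=np.array([.58045,.07408])
for z in (.045,.05,.054,.058):
    P=lambda u:onz(p,f(*u),z,True)[:2]
    a,b,c,d=[P(u) for u in [(336,181),(243,497),(647,292),(527,588)]]
    n=a-b;n/=np.linalg.norm(n);yd=np.array([-n[1],n[0]])
    e=[np.dot(k-ax,yd) for k in (a,b,c,d)];xx=[np.dot(k-ax,n) for k in (a,b,c,d)]
    print(z,"yaw",np.degrees(np.arctan2(n[1],n[0])).round(2),"y",np.round(e,4),"x",np.round(xx,4),"len",round(np.mean(e[:2])-np.mean(e[2:]),4))
    B=[np.dot(onz(p,f(*u),zb,True)[:2]-ax,yd).round(4) for zb in (.03,.045) for u in [(275,258),(240,392)]];print("  buffers",B)
# handle pin top: bright blob in black sleeve near (459,189)
g=cv2.cvtColor(im,cv2.COLOR_BGR2GRAY)
q=proj(p,(.6478,.0831,.13),True).astype(int);sub=im[q[1]-25:q[1]+25,q[0]-25:q[0]+25]
m=(cv2.cvtColor(sub,cv2.COLOR_BGR2GRAY)<60).astype(np.uint8)
n,l,st,ce=cv2.connectedComponentsWithStats(m);print(st[1:],ce[1:]+q-25)
cv2.imwrite("pics/c6.png",cv2.resize(im[150:320,390:530],None,fx=3.5,fy=3.5,interpolation=cv2.INTER_CUBIC))
print(q); print(cv2.cvtColor(sub,cv2.COLOR_BGR2GRAY)[::2,::2])
E
```

```text
0.045 yaw -10.72 y [0.1633 0.1633 0.0688 0.0691] x [ 0.0509 -0.0496  0.0493 -0.0515] len 0.0943
  buffers [np.float64(0.1752), np.float64(0.1743), np.float64(0.1735), np.float64(0.1726)]
0.05 yaw -10.72 y [0.1629 0.1629 0.0702 0.0705] x [ 0.0513 -0.0472  0.0497 -0.0491] len 0.0925
  buffers [np.float64(0.1752), np.float64(0.1743), np.float64(0.1735), np.float64(0.1726)]
0.054 yaw -10.72 y [0.1626 0.1626 0.0713 0.0716] x [ 0.0517 -0.0453  0.0501 -0.0472] len 0.0911
  buffers [np.float64(0.1752), np.float64(0.1743), np.float64(0.1735), np.float64(0.1726)]
0.058 yaw -10.72 y [0.1622 0.1622 0.0725 0.0727] x [ 0.052  -0.0434  0.0505 -0.0453] len 0.0897
  buffers [np.float64(0.1752), np.float64(0.1743), np.float64(0.1735), np.float64(0.1726)]
[[   0    0   50   50 1863]] [[463.57165862 186.88244767]]
[460 190]
[[ 21  21  21  20  18  20  32  33  31  31  29  30  29  26  31  41  41  43
   43  42  41  42  41  42  42]
 [ 21  21  21  20  21  33  32  32  32  31  31  30  28  29  27  36  42  41
   41  43  41  40  41  41  41]
 [ 21  22  20  20  31  34  34  33  33  33  38  29  30  28  26  26  42  42

[... 1641 characters left out ...]
48  49  47  48  48  47  47  47  47  46
   47  45  45  45  45  44  44]
 [124 144 129  87  85  69  68  65  57  49  49  49  48  48  47  47  46  47
   45  47  46  45  44  45  43]
 [165 159 152 145 138 116  94  72  67  65  49  47  48  47  49  47  49  46
   45  47  45  43  43  46  44]
 [114 173 166 160 153 148 143 126 103  81  68  54  48  49  48  47  47  46
   46  46  45  46  44  45  45]
 [114 184 181 175 167 161 156 152 147 134 115  90  69  52  48  47  49  46
   46  46  46  45  44  44  45]
 [143 185 182 182 178 175 171 166 160 153 149 140 123 101  47  47  48  47
   47  49  46  46  46  44  45]
 [171 184 182 181 181 181 181 180 174 167 162 158 151 145 123  48  50  49
   46  48  47  46  45  46  45]]
```

```bash
python3 - <<'E'
from h import *
p=np.load("w5.npy",allow_pickle=True).item();im=cv2.imread("pics/w5.png")
g=cv2.cvtColor(im,cv2.COLOR_BGR2GRAY)
m=(g[165:190,440:475]>85).astype(np.uint8);n,l,st,ce=cv2.connectedComponentsWithStats(m)
print(st,ce+[440,165]);i=1+np.argmax(st[1:,4]);u=ce[i]+[440,165]
ax=np.array([.58045,.07408])
for z in (.128,.131,.145):
    h=onz(p,u,z,True);v=h[:2]-ax;print(z,h,np.hypot(*v),np.degrees(np.arctan2(v[1],v[0])))
for P in [(.58045,.07408,.112)]+[(.58045+.024*np.cos(np.radians(7.6+45+90*k)),.07408+.024*np.sin(np.radians(7.6+45+90*k)),.112) for k in range(4)]: print(proj(p,P,True).round(1))
print(p["xyz"])
c=cv2.resize(im[150:310,380:540],(640,640),interpolation=cv2.INTER_CUBIC);cv2.imwrite("pics/c6.png",c)
E
```

```text
[[  0   0  35  25 729]
 [ 10   5  13  15 146]] [[457.22222222 176.96844993]
 [455.89041096 177.15753425]]
0.128 [0.65518339 0.08748167 0.128     ] 0.07592552139711438 10.166587401046172
0.131 [0.65559112 0.08938725 0.131     ] 0.07668441985704474 11.514363328141773
0.145 [0.65749386 0.09827996 0.145     ] 0.08075515178662179 17.43782913174159
[431.9 272.3]
[415.4 252.8]
[407.6 293. ]
[446.3 289.8]
[455.6 250.8]
[0.67942075 0.20075823 0.306334  ]
```

View pics/c6.png

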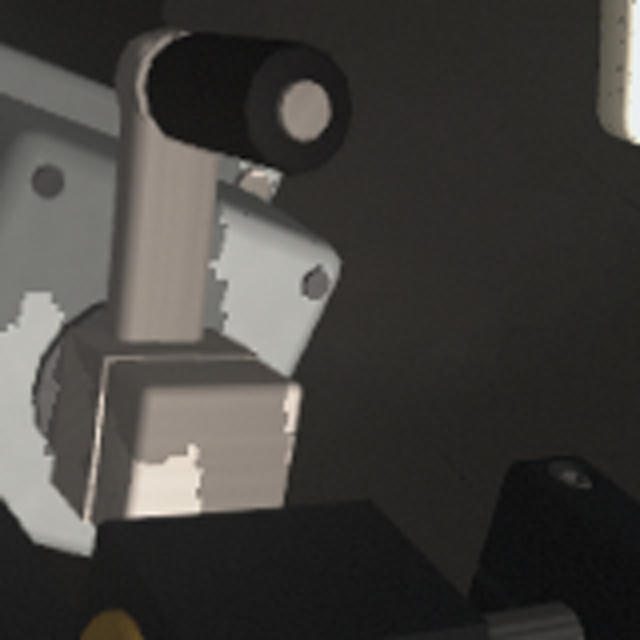

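The crop (last one) shows the crank on the spindle: hub top at (145–300, 385), handle top at (305,108). The handle top measures 74–75 mm out rather than 68. That fits the loose crank tipping about 5° handle-down in its socket slack. Gripping the sleeve radially, with the pads facing along the arm, will level it. I turn the tool 90° and go over the handle.

```bash
python3 -m crank '[{"dx":3,"dy":10,"dz":-10,"ax":0,"ay":0,"az":-8,"jaw":0},{"dx":6,"dy":20,"dz":-15,"ax":0,"ay":0,"az":-16,"jaw":0},{"dx":9,"dy":30,"dz":-15,"ax":0,"ay":0,"az":-24,"jaw":0},{"dx":12,"dy":40,"dz":-15,"ax":0,"ay":0,"az":-32,"jaw":0},{"dx":16,"dy":50,"dz":-15,"ax":0,"ay":0,"az":-40,"jaw":0},{"dx":19,"dy":60,"dz":-15,"ax":0,"ay":0,"az":-48,"jaw":0},{"dx":22,"dy":70,"dz":-15,"ax":0,"ay":0,"az":-56,"jaw":0},{"dx":25,"dy":80,"dz":-15,"ax":0,"ay":0,"az":-64,"jaw":0},{"dx":28,"dy":90,"dz":-15,"ax":0,"ay":0,"az":-72,"jaw":0},{"dx":31,"dy":100,"dz":-15,"ax":0,"ay":0,"az":-80,"jaw":0},{"dx":34,"dy":111,"dz":-15,"ax":0,"ay":0,"az":-88,"jaw":0},{"dx":34.1,"dy":111.1,"dz":-15,"ax":0,"ay":0,"az":-90.2,"jaw":0},{"dx":34.1,"dy":111.1,"dz":-15,"ax":0,"ay":0,"az":-90.2,"jaw":0},{"dx":34.1,"dy":111.1,"dz":-15,"ax":0,"ay":0,"az":-90.2,"jaw":0},{"dx":34.1,"dy":111.1,"dz":-15,"ax":0,"ay":0,"az":-90.2,"jaw":0}]' 20
python3 - <<'E'
from h import *
s=env.state();p=env.camera_params("wrist");im=env.capture("wrist");cv2.imwrite("pics/w6.png",im)
np.save("w6.npy",dict(p),allow_pickle=True)
R=s["ee_rot"];print(s["tcp_pos"],np.degrees(np.arctan2(R[1,0],R[0,0])),s["q"].round(1),s["wrist_force"])
a=np.radians(7.8)
for r,z in((.068,.128),(.0748,.123)):print(proj(p,(.58045+r*np.cos(a),.07408+r*np.sin(a),z),True))
g=cv2.cvtColor(im,cv2.COLOR_BGR2GRAY);q=proj(p,(.58045+.072*np.cos(a),.07408+.072*np.sin(a),.125),True).astype(int)
m=(g[q[1]-40:q[1]+40,q[0]-40:q[0]+40]>85).astype(np.uint8);n,l,st,ce=cv2.connectedComponentsWithStats(m)
for i in range(1,n):
    if st[i,4]>80: 
        u=ce[i]+q-40;print(st[i],u,[ (onz(p,u,z,True)-[.58045,.07408,0]).round(4) for z in (.123,.128)])
E
```

```text
clock: 11.45
tcp_pos: [0.6478, 0.0834, 0.1746]
ee_rot: [[-0.134, 0.991, -0.0], [0.991, 0.134, -0.0], [-0.0, -0.0, -1.0]]
wrist_force: [-0.2, -0.3, 0.4]
gripper_width: 0.0441
grip_force: 0.0
[0.64781539 0.08344647 0.17461349] 97.71597327633796 [ 5.2 15.4 98.5 -0.  66.1 -2.6] [-0.21718144 -0.2968279   0.39048756]
[281.17218724 234.79443378]
[291.47870287 231.82042416]
[  0   0  47  55 971] [259.05561277 210.75592173] [array([0.0512, 0.0219, 0.123 ]), array([0.0514, 0.0236, 0.128 ])]
[ 37  33  15  14 151] [291.01986755 231.7218543 ] [array([0.0738, 0.0102, 0.123 ]), array([0.0734, 0.0122, 0.128 ])]
```

The measured pin matches the tilted prediction. Lowering and gripping the sleeve.

```bash
python3 -m crank '[{"dx":0,"dy":1,"dz":25,"ax":0,"ay":0,"az":0,"jaw":0},{"dx":0,"dy":1,"dz":50,"ax":0,"ay":0,"az":0,"jaw":0},{"dx":0,"dy":1,"dz":70,"ax":0,"ay":0,"az":0,"jaw":0},{"dx":0,"dy":1,"dz":82,"ax":0,"ay":0,"az":0,"jaw":0},{"dx":0,"dy":1,"dz":87,"ax":0,"ay":0,"az":0,"jaw":0},{"dx":0,"dy":0,"dz":87,"ax":0,"ay":0,"az":0,"jaw":0},{"dx":0,"dy":0,"dz":87,"ax":0,"ay":0,"az":0,"jaw":1},{"dx":0,"dy":0,"dz":87,"ax":0,"ay":0,"az":0,"jaw":1},{"dx":0,"dy":0,"dz":87,"ax":0,"ay":0,"az":0,"jaw":1},{"dx":0,"dy":0,"dz":87,"ax":0,"ay":0,"az":0,"jaw":1},{"dx":0,"dy":0,"dz":87,"ax":0,"ay":0,"az":0,"jaw":1},{"dx":0,"dy":0,"dz":87,"ax":0,"ay":0,"az":0,"jaw":1}]' 20
python3 -c "
from h import *
s=env.state();print(s['torque'].round(2),s['wrist_force'],s['tcp_pos'])"
```

```text
clock: 12.7
tcp_pos: [0.6508, 0.0842, 0.09]
ee_rot: [[-0.136, 0.991, 0.006], [0.991, 0.136, 0.001], [-0.0, 0.006, -1.0]]
wrist_force: [5.0, 1.0, 4.6]
gripper_width: 0.0228
grip_force: 18.9
[ 0.07 -0.81  0.05] [5.01854785 0.99350182 4.5579029 ] [0.65078579 0.0842425  0.08995313]
```

```bash
python3 -m crank '[{"dx":0,"dy":0,"dz":0,"ax":0,"ay":0,"az":0,"jaw":1},{"dx":0,"dy":0,"dz":0,"ax":0,"ay":0,"az":0,"jaw":1},{"dx":0,"dy":0,"dz":0,"ax":0,"ay":0,"az":0,"jaw":1}]' 20
python3 -c "
from h import *
s=env.state();R=s['ee_rot'];print(s['torque'].round(2),s['wrist_force'].round(1),s['tcp_pos'],np.degrees([R[0,2],R[1,2]]).round(2),s['gripper_width'])"
```

```text
clock: 13.0
tcp_pos: [0.6508, 0.0842, 0.0899]
ee_rot: [[-0.136, 0.991, 0.006], [0.991, 0.136, 0.001], [-0.0, 0.006, -1.0]]
wrist_force: [5.3, 0.1, 5.3]
gripper_width: 0.0226
grip_force: 18.9
[ 0.08 -0.78  0.  ] [5.3 0.1 5.3] [0.65080123 0.08423393 0.08990951] [0.34 0.04] 0.022598314737987492
```

```bash
python3 -m crank '[{"dx":0,"dy":0,"dz":-1.5,"ax":0,"ay":0,"az":0,"jaw":1},{"dx":0,"dy":0,"dz":-3,"ax":0,"ay":0,"az":0,"jaw":1},{"dx":0,"dy":0,"dz":-3,"ax":0,"ay":0,"az":0,"jaw":1},{"dx":0,"dy":0,"dz":-3,"ax":0,"ay":0,"az":0,"jaw":1}]' 20
python3 -c "
from h import *
s=env.state();R=s['ee_rot'];print(s['torque'].round(2),s['wrist_force'].round(1),s['tcp_pos'],np.degrees([R[0,2],R[1,2]]).round(2),s['gripper_width'])"
```

```text
clock: 13.4
tcp_pos: [0.6499, 0.0842, 0.0921]
ee_rot: [[-0.136, 0.991, 0.004], [0.991, 0.136, 0.0], [-0.0, 0.004, -1.0]]
wrist_force: [6.7, 0.9, 4.8]
gripper_width: 0.0218
grip_force: 19.0
[ 0.04 -0.87 -0.04] [6.7 0.9 4.8] [0.64990719 0.08416025 0.09207224] [0.23 0.03] 0.021816617495364364
```

```bash
python3 -m crank '[{"dx":0,"dy":0,"dz":-1,"ax":0,"ay":0,"az":0,"jaw":1},{"dx":0,"dy":0,"dz":-2,"ax":0,"ay":0,"az":0,"jaw":1},{"dx":0,"dy":0,"dz":-2,"ax":0,"ay":0,"az":0,"jaw":1},{"dx":0,"dy":0,"dz":-2,"ax":0,"ay":0,"az":0,"jaw":1}]' 20
python3 -c "
from h import *
s=env.state();R=s['ee_rot'];print(s['torque'].round(2),s['wrist_force'].round(1),s['tcp_pos'],np.degrees([R[0,2],R[1,2]]).round(2),s['gripper_width'])"
```

```text
clock: 13.8
tcp_pos: [0.6493, 0.0841, 0.0934]
ee_rot: [[-0.136, 0.991, 0.003], [0.991, 0.136, 0.0], [-0.0, 0.003, -1.0]]
wrist_force: [5.7, 0.4, 3.0]
gripper_width: 0.0221
grip_force: 19.2
[ 0.12 -0.93  0.06] [5.7 0.4 3. ] [0.64930291 0.08412786 0.09343225] [0.16 0.02] 0.022078187386114837
```

```bash
python3 -m crank '[{"dx":0,"dy":0.7,"dz":-0.5,"ax":0,"ay":0,"az":0,"jaw":1},{"dx":0,"dy":1.4,"dz":-1,"ax":0,"ay":0,"az":0,"jaw":1},{"dx":0,"dy":1.4,"dz":-1,"ax":0,"ay":0,"az":0,"jaw":1},{"dx":0,"dy":1.4,"dz":-1,"ax":0,"ay":0,"az":0,"jaw":1}]' 20
python3 -c "
from h import *
s=env.state();R=s['ee_rot'];print(s['torque'].round(2),s['wrist_force'].round(1),s['tcp_pos'],np.degrees([R[0,2],R[1,2]]).round(2),s['gripper_width'])"
```

```text
clock: 14.2
tcp_pos: [0.6493, 0.0841, 0.0935]
ee_rot: [[-0.136, 0.991, -0.0], [0.991, 0.136, -0.0], [-0.0, -0.0, -1.0]]
wrist_force: [4.3, 0.7, 2.3]
gripper_width: 0.0217
grip_force: 19.1
[ 0.   -0.68 -0.03] [4.3 0.7 2.3] [0.64933451 0.08412866 0.09346436] [-0.02 -0.  ] 0.021660288886162542
```

Level and lightly loaded now. First quarter turn clockwise.

```bash
cat > st.py <<'E'
from h import *
s=env.state();R=s['ee_rot'];d=s['tcp_pos'][:2]-[.5810,.0742];a=np.arctan2(d[1],d[0]);F=s['wrist_force']
print("ang",np.degrees(a).round(1),"r",(np.hypot(*d)*1000).round(1),"Frad",(F[0]*np.cos(a)+F[1]*np.sin(a)).round(1),"Fccw(back)",(-F[0]*np.sin(a)+F[1]*np.cos(a)).round(1),"Fz",F[2].round(1),"z",s['tcp_pos'][2].round(4),"tilt",np.degrees([R[0,2],R[1,2]]).round(2),"tq",s["torque"].round(2))
E
python3 -m crank '[{"dx":-11.8,"dy":-1,"dz":0,"ax":0,"ay":0,"az":0,"jaw":1},{"dx":-23.3,"dy":-4.1,"dz":0,"ax":0,"ay":0,"az":0,"jaw":1},{"dx":-34,"dy":-9.1,"dz":0,"ax":0,"ay":0,"az":0,"jaw":1},{"dx":-43.7,"dy":-15.9,"dz":0,"ax":0,"ay":0,"az":0,"jaw":1},{"dx":-52.1,"dy":-24.3,"dz":0,"ax":0,"ay":0,"az":0,"jaw":1},{"dx":-58.9,"dy":-34,"dz":0,"ax":0,"ay":0,"az":0,"jaw":1},{"dx":-63.9,"dy":-44.7,"dz":0,"ax":0,"ay":0,"az":0,"jaw":1},{"dx":-67,"dy":-56.2,"dz":0,"ax":0,"ay":0,"az":0,"jaw":1},{"dx":-68,"dy":-68,"dz":0,"ax":0,"ay":0,"az":0,"jaw":1}]' 20; python3 st.py
```

```text
clock: 15.1
tcp_pos: [0.5905, 0.0062, 0.094]
ee_rot: [[-0.136, 0.991, 0.0], [0.991, 0.136, -0.001], [-0.001, 0.0, -1.0]]
wrist_force: [3.3, -2.9, 3.2]
gripper_width: 0.0215
grip_force: 20.0
ang -82.1 r 68.6 Frad 3.4 Fccw(back) 2.9 Fz 3.2 z 0.094 tilt [ 0.02 -0.08] tq [-0.32 -0.8   0.01]
```

```bash
python3 -m crank '[{"dx":1,"dy":-11.8,"dz":0,"ax":0,"ay":0,"az":0,"jaw":1},{"dx":4.1,"dy":-23.3,"dz":0,"ax":0,"ay":0,"az":0,"jaw":1},{"dx":9.1,"dy":-34,"dz":0,"ax":0,"ay":0,"az":0,"jaw":1},{"dx":15.9,"dy":-43.7,"dz":0,"ax":0,"ay":0,"az":0,"jaw":1},{"dx":24.3,"dy":-52.1,"dz":0,"ax":0,"ay":0,"az":0,"jaw":1},{"dx":34,"dy":-58.9,"dz":0,"ax":0,"ay":0,"az":0,"jaw":1},{"dx":44.7,"dy":-63.9,"dz":0,"ax":0,"ay":0,"az":0,"jaw":1},{"dx":56.2,"dy":-67,"dz":0,"ax":0,"ay":0,"az":0,"jaw":1},{"dx":68,"dy":-68,"dz":0,"ax":0,"ay":0,"az":0,"jaw":1}]' 20; python3 st.py
```

```text
clock: 16.0
tcp_pos: [0.512, 0.0654, 0.0936]
ee_rot: [[-0.136, 0.991, -0.004], [0.991, 0.136, -0.001], [-0.001, -0.004, -1.0]]
wrist_force: [0.1, -3.6, 5.8]
gripper_width: 0.0215
grip_force: 20.0
ang -172.8 r 69.5 Frad 0.3 Fccw(back) 3.6 Fz 5.8 z 0.0936 tilt [-0.2  -0.07] tq [-0.49 -0.49  0.03]
```

```bash
python3 -m crank '[{"dx":11.8,"dy":1,"dz":-0.3,"ax":0,"ay":0,"az":0,"jaw":1},{"dx":23.3,"dy":4.1,"dz":-0.7,"ax":0,"ay":0,"az":0,"jaw":1},{"dx":34,"dy":9.1,"dz":-0.7,"ax":0,"ay":0,"az":0,"jaw":1},{"dx":43.7,"dy":15.9,"dz":-0.7,"ax":0,"ay":0,"az":0,"jaw":1},{"dx":52.1,"dy":24.3,"dz":-0.7,"ax":0,"ay":0,"az":0,"jaw":1},{"dx":58.9,"dy":34,"dz":-0.7,"ax":0,"ay":0,"az":0,"jaw":1},{"dx":63.9,"dy":44.7,"dz":-0.7,"ax":0,"ay":0,"az":0,"jaw":1},{"dx":67,"dy":56.2,"dz":-0.7,"ax":0,"ay":0,"az":0,"jaw":1},{"dx":68,"dy":68,"dz":-0.7,"ax":0,"ay":0,"az":0,"jaw":1},{"dx":67,"dy":79.8,"dz":-0.7,"ax":0,"ay":0,"az":0,"jaw":1},{"dx":63.9,"dy":91.3,"dz":-0.7,"ax":0,"ay":0,"az":0,"jaw":1},{"dx":58.9,"dy":102,"dz":-0.7,"ax":0,"ay":0,"az":0,"jaw":1},{"dx":52.1,"dy":111.7,"dz":-0.7,"ax":0,"ay":0,"az":0,"jaw":1},{"dx":43.7,"dy":120.1,"dz":-0.7,"ax":0,"ay":0,"az":0,"jaw":1},{"dx":34,"dy":126.9,"dz":-0.7,"ax":0,"ay":0,"az":0,"jaw":1},{"dx":23.3,"dy":131.9,"dz":-0.7,"ax":0,"ay":0,"az":0,"jaw":1},{"dx":11.8,"dy":135,"dz":-0.7,"ax":0,"ay":0,"az":0,"jaw":1},{"dx":0,"dy":136,"dz":-0.7,"ax":0,"ay":0,"az":0,"jaw":1}]' 20; python3 st.py
```

```text
clock: 17.8
tcp_pos: [0.649, 0.0829, 0.0941]
ee_rot: [[-0.135, 0.991, -0.002], [0.991, 0.135, 0.0], [0.0, -0.002, -1.0]]
wrist_force: [-5.8, 3.0, 3.3]
gripper_width: 0.0209
grip_force: 20.0
ang 7.3 r 68.6 Frad -5.4 Fccw(back) 3.7 Fz 3.3 z 0.0941 tilt [-0.1  0. ] tq [ 0.31  1.08 -0.06]
```

One turn done, drag about 3 N. Second turn, first half (shifted 0.8 mm inward to relieve the radial load).

```bash
python3 -m crank '[{"dx":-11.8,"dy":-1.8,"dz":-0.3,"ax":0,"ay":0,"az":0,"jaw":1},{"dx":-23.3,"dy":-4.9,"dz":-0.3,"ax":0,"ay":0,"az":0,"jaw":1},{"dx":-34,"dy":-9.9,"dz":-0.3,"ax":0,"ay":0,"az":0,"jaw":1},{"dx":-43.7,"dy":-16.7,"dz":-0.3,"ax":0,"ay":0,"az":0,"jaw":1},{"dx":-52.1,"dy":-25.1,"dz":-0.3,"ax":0,"ay":0,"az":0,"jaw":1},{"dx":-58.9,"dy":-34.8,"dz":-0.3,"ax":0,"ay":0,"az":0,"jaw":1},{"dx":-63.9,"dy":-45.5,"dz":-0.3,"ax":0,"ay":0,"az":0,"jaw":1},{"dx":-67,"dy":-57,"dz":-0.3,"ax":0,"ay":0,"az":0,"jaw":1},{"dx":-68,"dy":-68.8,"dz":-0.3,"ax":0,"ay":0,"az":0,"jaw":1},{"dx":-67,"dy":-80.6,"dz":-0.3,"ax":0,"ay":0,"az":0,"jaw":1},{"dx":-63.9,"dy":-92.1,"dz":-0.3,"ax":0,"ay":0,"az":0,"jaw":1},{"dx":-58.9,"dy":-102.8,"dz":-0.3,"ax":0,"ay":0,"az":0,"jaw":1},{"dx":-52.1,"dy":-112.5,"dz":-0.3,"ax":0,"ay":0,"az":0,"jaw":1},{"dx":-43.7,"dy":-120.9,"dz":-0.3,"ax":0,"ay":0,"az":0,"jaw":1},{"dx":-34,"dy":-127.7,"dz":-0.3,"ax":0,"ay":0,"az":0,"jaw":1},{"dx":-23.3,"dy":-132.7,"dz":-0.3,"ax":0,"ay":0,"az":0,"jaw":1},{"dx":-11.8,"dy":-135.8,"dz":-0.3,"ax":0,"ay":0,"az":0,"jaw":1},{"dx":0,"dy":-136.8,"dz":-0.3,"ax":0,"ay":0,"az":0,"jaw":1}]' 20; python3 st.py
python3 - <<'E'
from h import *
p=env.camera_params("wrist");im=env.capture("wrist");cv2.imwrite("pics/w7.png",im);np.save("w7.npy",dict(p),allow_pickle=True)
yd=np.array([np.sin(np.radians(10.72)),np.cos(np.radians(10.72))]);xd=np.array([yd[1],-yd[0]]);ax=np.array([.58045,.07408])
# image profile sampled along the stage y axis at several stage x, plane z .045
g=cv2.GaussianBlur(cv2.cvtColor(im,cv2.COLOR_BGR2GRAY),(3,3),0)
for x in (.040,.0,-.030,-.043,):
    o=[]
    for y in np.arange(.150,.200,.0015):
        u=proj(p,(*(ax+xd*x+yd*y),.045),True);o.append(int(g[int(round(u[1])),int(round(u[0]))]) if 0<=u[0]<559.5 and 0<=u[1]<419.5 else -1)
    print(x,o)
E
```

```text
clock: 19.6
tcp_pos: [0.5127, 0.0664, 0.0947]
ee_rot: [[-0.136, 0.991, -0.002], [0.991, 0.136, -0.0], [-0.0, -0.002, -1.0]]
wrist_force: [-1.3, -3.0, 5.4]
gripper_width: 0.0212
grip_force: 20.0
ang -173.5 r 68.8 Frad 1.7 Fccw(back) 2.9 Fz 5.4 z 0.0947 tilt [-0.1  -0.03] tq [-0.46 -0.37 -0.01]
0.04 [237, 237, 237, 236, 236, 236, 236, 236, 236, 236, 235, 235, 235, 215, 155, 43, 38, 42, 52, 54, 59, 101, 130, 132, 166, 169, 170, 170, 171, 172, 173, 174, 168, 150]
0.0 [232, 232, 232, 232, 232, 232, 231, 231, 231, 231, 231, 231, 233, 235, 230, 220, -1, -1, -1, -1, -1, -1, -1, -1, -1, -1, -1, -1, -1, -1, -1, -1, -1, -1]
-0.03 [232, 232, 234, 233, 227, -1, -1, -1, -1, -1, -1, -1, -1, -1, -1, -1, -1, -1, -1, -1, -1, -1, -1, -1, -1, -1, -1, -1, -1, -1, -1, -1, -1, -1]
-0.043 [-1, -1, -1, -1, -1, -1, -1, -1, -1, -1, -1, -1, -1, -1, -1, -1, -1, -1, -1, -1, -1, -1, -1, -1, -1, -1, -1, -1, -1, -1, -1, -1, -1, -1]
```

Edge is now at about 171 mm after 1.5 turns (163.5 + 7.5): the carriage moves as expected, and contact is due near 760–860°. Winding to 720°.

```bash
python3 -m crank '[{"dx":11.8,"dy":1,"dz":-0.3,"ax":0,"ay":0,"az":0,"jaw":1},{"dx":23.3,"dy":4.1,"dz":-0.3,"ax":0,"ay":0,"az":0,"jaw":1},{"dx":34,"dy":9.1,"dz":-0.3,"ax":0,"ay":0,"az":0,"jaw":1},{"dx":43.7,"dy":15.9,"dz":-0.3,"ax":0,"ay":0,"az":0,"jaw":1},{"dx":52.1,"dy":24.3,"dz":-0.3,"ax":0,"ay":0,"az":0,"jaw":1},{"dx":58.9,"dy":34,"dz":-0.3,"ax":0,"ay":0,"az":0,"jaw":1},{"dx":63.9,"dy":44.7,"dz":-0.3,"ax":0,"ay":0,"az":0,"jaw":1},{"dx":67,"dy":56.2,"dz":-0.3,"ax":0,"ay":0,"az":0,"jaw":1},{"dx":68,"dy":68,"dz":-0.3,"ax":0,"ay":0,"az":0,"jaw":1},{"dx":67,"dy":79.8,"dz":-0.3,"ax":0,"ay":0,"az":0,"jaw":1},{"dx":63.9,"dy":91.3,"dz":-0.3,"ax":0,"ay":0,"az":0,"jaw":1},{"dx":58.9,"dy":102,"dz":-0.3,"ax":0,"ay":0,"az":0,"jaw":1},{"dx":52.1,"dy":111.7,"dz":-0.3,"ax":0,"ay":0,"az":0,"jaw":1},{"dx":43.7,"dy":120.1,"dz":-0.3,"ax":0,"ay":0,"az":0,"jaw":1},{"dx":34,"dy":126.9,"dz":-0.3,"ax":0,"ay":0,"az":0,"jaw":1},{"dx":23.3,"dy":131.9,"dz":-0.3,"ax":0,"ay":0,"az":0,"jaw":1},{"dx":11.8,"dy":135,"dz":-0.3,"ax":0,"ay":0,"az":0,"jaw":1},{"dx":0,"dy":136,"dz":-0.3,"ax":0,"ay":0,"az":0,"jaw":1}]' 20; python3 st.py
python3 - <<'E'
from h import *
p=env.camera_params("wrist");im=env.capture("wrist");cv2.imwrite("pics/w8.png",im);np.save("w8.npy",dict(p),allow_pickle=True)
yd=np.array([np.sin(np.radians(10.72)),np.cos(np.radians(10.72))]);xd=np.array([yd[1],-yd[0]]);ax=np.array([.58045,.07408])
g=cv2.GaussianBlur(cv2.cvtColor(im,cv2.COLOR_BGR2GRAY),(3,3),0)
for x in (.05,.043,.036,.030,.024,.018,.0,-.03):
    o=[]
    for y in np.arange(.164,.182,.001):
        u=proj(p,(*(ax+xd*x+yd*y),.045),True);o.append(int(g[int(round(u[1])),int(round(u[0]))]) if 0<=u[0]<559.5 and 0<=u[1]<419.5 else -1)
    print(x,o)
E
```

```text
clock: 21.45
tcp_pos: [0.6485, 0.083, 0.0949]
ee_rot: [[-0.135, 0.991, -0.001], [0.991, 0.135, 0.0], [0.0, -0.001, -1.0]]
wrist_force: [-5.2, 2.8, 4.9]
gripper_width: 0.0212
grip_force: 20.0
ang 7.4 r 68.1 Frad -4.8 Fccw(back) 3.4 Fz 4.9 z 0.0949 tilt [-0.06  0.01] tq [0.23 1.05 0.01]
0.05 [130, 223, 225, 225, 221, 219, 216, 222, 236, 236, -1, -1, -1, -1, -1, -1, -1, -1]
0.043 [236, 237, 236, 237, 237, 237, 236, -1, -1, -1, -1, -1, -1, -1, -1, -1, -1, -1]
0.036 [237, 237, 237, 237, -1, -1, -1, -1, -1, -1, -1, -1, -1, -1, -1, -1, -1, -1]
0.03 [237, 226, -1, -1, -1, -1, -1, -1, -1, -1, -1, -1, -1, -1, -1, -1, -1, -1]
0.024 [-1, -1, -1, -1, -1, -1, -1, -1, -1, -1, -1, -1, -1, -1, -1, -1, -1, -1]
0.018 [-1, -1, -1, -1, -1, -1, -1, -1, -1, -1, -1, -1, -1, -1, -1, -1, -1, -1]
0.0 [-1, -1, -1, -1, -1, -1, -1, -1, -1, -1, -1, -1, -1, -1, -1, -1, -1, -1]
-0.03 [-1, -1, -1, -1, -1, -1, -1, -1, -1, -1, -1, -1, -1, -1, -1, -1, -1, -1]
```

```bash
python3 -m crank '[{"dx":-11.8,"dy":-1.6,"dz":-0.3,"ax":0,"ay":0,"az":0,"jaw":1},{"dx":-23.3,"dy":-4.7,"dz":-0.3,"ax":0,"ay":0,"az":0,"jaw":1},{"dx":-28.7,"dy":-7,"dz":-0.3,"ax":0,"ay":0,"az":0,"jaw":1},{"dx":-28.7,"dy":-7,"dz":-0.3,"ax":0,"ay":0,"az":0,"jaw":1}]' 20; python3 st.py
```

```text
clock: 21.9
tcp_pos: [0.6453, 0.0535, 0.0952]
ee_rot: [[-0.135, 0.991, -0.0], [0.991, 0.135, -0.001], [-0.001, -0.0, -1.0]]
wrist_force: [-2.4, 0.9, 2.1]
gripper_width: 0.0214
grip_force: 20.0
ang -17.9 r 67.6 Frad -2.6 Fccw(back) 0.1 Fz 2.1 z 0.0952 tilt [-0.   -0.03] tq [0.04 0.4  0.06]
```

```bash
python3 -m crank '[{"dx":-2.7,"dy":-1.3,"dz":0,"ax":0,"ay":0,"az":0,"jaw":1},{"dx":-5.3,"dy":-2.7,"dz":0,"ax":0,"ay":0,"az":0,"jaw":1}]' 20; python3 st.py
```

```text
clock: 22.1
tcp_pos: [0.644, 0.0499, 0.0954]
ee_rot: [[-0.136, 0.991, 0.001], [0.991, 0.136, 0.001], [0.001, 0.001, -1.0]]
wrist_force: [-0.5, 7.4, 0.2]
gripper_width: 0.0212
grip_force: 20.0
ang -21.1 r 67.6 Frad -3.1 Fccw(back) 6.7 Fz 0.2 z 0.0954 tilt [0.07 0.08] tq [1.04 0.05 0.01]
```

```bash
python3 - <<'E'
import numpy as np
s=lambda a:-68*np.sin(np.radians(a)); c=lambda a:68*np.cos(np.radians(a))
for a in range(30,150,5): print(a,[(round(s(a+k)-s(a),1),round(c(a+k)-c(a),1)) for k in (2.5,5)])
E
```

```text
30 [(np.float64(-2.5), np.float64(-1.5)), (np.float64(-5.0), np.float64(-3.2))]
35 [(np.float64(-2.4), np.float64(-1.8)), (np.float64(-4.7), np.float64(-3.6))]
40 [(np.float64(-2.2), np.float64(-2.0)), (np.float64(-4.4), np.float64(-4.0))]
45 [(np.float64(-2.1), np.float64(-2.1)), (np.float64(-4.0), np.float64(-4.4))]
50 [(np.float64(-1.9), np.float64(-2.3)), (np.float64(-3.6), np.float64(-4.7))]
55 [(np.float64(-1.6), np.float64(-2.5)), (np.float64(-3.2), np.float64(-5.0))]
60 [(np.float64(-1.4), np.float64(-2.6)), (np.float64(-2.7), np.float64(-5.3))]
65 [(np.float64(-1.2), np.float64(-2.7)), (np.float64(-2.3), np.float64(-5.5))]
70 [(np.float64(-1.0), np.float64(-2.8)), (np.float64(-1.8), np.float64(-5.7))]
75 [(np.float64(-0.7), np.float64(-2.9)), (np.float64(-1.3), np.float64(-5.8))]
80 [(np.float64(-0.5), np.float64(-2.9)), (np.float64(-0.8), np.float64(-5.9))]
85 [(np.float64(-0.2), np.float64(-3.0)), (np.float64(-0.3), np.float64(-5.9))]
90 [(np.float64(0.1), np.float64(-3.0)), (np.float64(0.3), np.float64(-5.9))]
95 [(np.float64(0.3), np.float64(-2.9)), (np.float64(0.8), np.float64(-5.9))]
100 [(np.float64(0.6), np.float64(-2.9)), (np.float64(1.3), np.float64(-5.8))]
105 [(np.float64(0.8), np.float64(-2.8)), (np.float64(1.8), np.float64(-5.7))]
110 [(np.float64(1.1), np.float64(-2.8)), (np.float64(2.3), np.float64(-5.5))]
115 [(np.float64(1.3), np.float64(-2.7)), (np.float64(2.7), np.float64(-5.3))]
120 [(np.float64(1.5), np.float64(-2.5)), (np.float64(3.2), np.float64(-5.0))]
125 [(np.float64(1.8), np.float64(-2.4)), (np.float64(3.6), np.float64(-4.7))]
130 [(np.float64(2.0), np.float64(-2.2)), (np.float64(4.0), np.float64(-4.4))]
135 [(np.float64(2.1), np.float64(-2.1)), (np.float64(4.4), np.float64(-4.0))]
140 [(np.float64(2.3), np.float64(-1.9)), (np.float64(4.7), np.float64(-3.6))]
145 [(np.float64(2.5), np.float64(-1.6)), (np.float64(5.0), np.float64(-3.2))]
```

Back force rose to 6.7 N. Hold to see whether it persists (buffer) or was only breakaway.

```bash
python3 -m crank '[{"dx":0,"dy":0,"dz":0,"ax":0,"ay":0,"az":0,"jaw":1},{"dx":0,"dy":0,"dz":0,"ax":0,"ay":0,"az":0,"jaw":1}]' 20; python3 st.py;  python3 - <<'E'
from h import *
p=env.camera_params("wrist");im=env.capture("wrist");cv2.imwrite("pics/w9.png",im)
yd=np.array([np.sin(np.radians(10.72)),np.cos(np.radians(10.72))]);xd=np.array([yd[1],-yd[0]]);ax=np.array([.58045,.07408])
g=cv2.GaussianBlur(cv2.cvtColor(im,cv2.COLOR_BGR2GRAY),(3,3),0)
for x in (.05,.046,.043,.04):
    o=[]
    for y in np.arange(.164,.182,.001):
        u=proj(p,(*(ax+xd*x+yd*y),.045),True);o.append(int(g[int(round(u[1])),int(round(u[0]))]) if 0<=u[0]<559.5 and 0<=u[1]<419.5 else -1)
    print(x,o)
E
```

```text
clock: 22.3
tcp_pos: [0.644, 0.05, 0.0954]
ee_rot: [[-0.136, 0.991, 0.001], [0.991, 0.136, 0.001], [0.001, 0.001, -1.0]]
wrist_force: [0.7, 5.0, 1.1]
gripper_width: 0.0212
grip_force: 20.0
ang -21.0 r 67.5 Frad -1.1 Fccw(back) 4.9 Fz 1.1 z 0.0954 tilt [0.06 0.06] tq [0.73 0.09 0.01]
0.05 [-1, -1, -1, -1, -1, -1, -1, -1, -1, -1, -1, -1, -1, -1, -1, -1, -1, -1]
0.046 [-1, -1, -1, -1, -1, -1, -1, -1, -1, -1, -1, -1, -1, -1, -1, -1, -1, -1]
0.043 [-1, -1, -1, -1, -1, -1, -1, -1, -1, -1, -1, -1, -1, -1, -1, -1, -1, -1]
0.04 [-1, -1, -1, -1, -1, -1, -1, -1, -1, -1, -1, -1, -1, -1, -1, -1, -1, -1]
```

```bash
python3 -m crank '[{"dx":-1.3,"dy":-0.8,"dz":0,"ax":0,"ay":0,"az":0,"jaw":1},{"dx":-2.5,"dy":-1.5,"dz":0,"ax":0,"ay":0,"az":0,"jaw":1}]' 20; python3 st.py
```

```text
clock: 22.55
tcp_pos: [0.6433, 0.0482, 0.0955]
ee_rot: [[-0.136, 0.991, 0.002], [0.991, 0.136, 0.003], [0.002, 0.002, -1.0]]
wrist_force: [0.2, 9.0, -0.4]
gripper_width: 0.0213
grip_force: 20.0
ang -22.7 r 67.5 Frad -3.3 Fccw(back) 8.4 Fz -0.4 z 0.0955 tilt [0.11 0.15] tq [ 1.45 -0.21  0.03]
```

Force keeps rising with travel (about 8.4 N after about 4 mm of travel, far below 22 N): the buffers are felt. Ease back to take the load off, then release and lift.

```bash
python3 -m crank '[{"dx":1.2,"dy":0.7,"dz":0,"ax":0,"ay":0,"az":0,"jaw":1},{"dx":2.5,"dy":1.5,"dz":0,"ax":0,"ay":0,"az":0,"jaw":1},{"dx":3,"dy":1.8,"dz":0,"ax":0,"ay":0,"az":0,"jaw":1},{"dx":3,"dy":1.8,"dz":0,"ax":0,"ay":0,"az":0,"jaw":1}]' 20; python3 st.py
```

```text
clock: 22.95
tcp_pos: [0.6439, 0.0496, 0.0953]
ee_rot: [[-0.136, 0.991, -0.0], [0.991, 0.136, -0.0], [-0.0, -0.0, -1.0]]
wrist_force: [-1.0, 4.2, 0.9]
gripper_width: 0.0212
grip_force: 20.0
ang -21.4 r 67.6 Frad -2.5 Fccw(back) 3.5 Fz 0.9 z 0.0953 tilt [-0.   -0.01] tq [ 0.52  0.19 -0.03]
```

```bash
python3 -m crank '[{"dx":1,"dy":0.6,"dz":0,"ax":0,"ay":0,"az":0,"jaw":1},{"dx":1,"dy":0.6,"dz":0,"ax":0,"ay":0,"az":0,"jaw":1}]' 20; python3 st.py
```

```text
clock: 23.15
tcp_pos: [0.6442, 0.0503, 0.0952]
ee_rot: [[-0.136, 0.991, -0.001], [0.991, 0.136, -0.001], [-0.001, -0.001, -1.0]]
wrist_force: [-1.2, 1.9, 0.8]
gripper_width: 0.0211
grip_force: 20.0
ang -20.7 r 67.6 Frad -1.8 Fccw(back) 1.3 Fz 0.8 z 0.0952 tilt [-0.03 -0.03] tq [0.27 0.28 0.06]
```

Nearly unloaded. Open, lift, and go to the vantage used before to check the gap and the crank.

```bash
python3 -m crank '[{"dx":0,"dy":0,"dz":0,"ax":0,"ay":0,"az":0,"jaw":-0.1},{"dx":0,"dy":0,"dz":0,"ax":0,"ay":0,"az":0,"jaw":-0.1},{"dx":0,"dy":0,"dz":0,"ax":0,"ay":0,"az":0,"jaw":-0.1},{"dx":0,"dy":0,"dz":0,"ax":0,"ay":0,"az":0,"jaw":-0.1},{"dx":0,"dy":0,"dz":0,"ax":0,"ay":0,"az":0,"jaw":-0.1},{"dx":0,"dy":0,"dz":-5,"ax":0,"ay":0,"az":0,"jaw":-0.1},{"dx":0,"dy":0,"dz":-15,"ax":0,"ay":0,"az":0,"jaw":-0.1},{"dx":0,"dy":0,"dz":-35,"ax":0,"ay":0,"az":0,"jaw":-0.1},{"dx":0,"dy":0,"dz":-60,"ax":0,"ay":0,"az":0,"jaw":-0.1},{"dx":0,"dy":0,"dz":-80,"ax":0,"ay":0,"az":0,"jaw":-0.1},{"dx":0,"dy":0,"dz":-80,"ax":0,"ay":0,"az":0,"jaw":-0.1},{"dx":0,"dy":0,"dz":-80,"ax":0,"ay":0,"az":0,"jaw":-0.1}]'; python3 -c "
from h import *
s=env.state();R=s['ee_rot'];print((R.T@(np.array([.5992,.1889,.175])-s['tcp_pos'])*1000).round(1))
p=env.camera_params('wrist');im=env.capture('wrist');cv2.imwrite('pics/w10.png',im);np.save('w10.npy',dict(p),allow_pickle=True)"
```

```text
clock: 24.35
tcp_pos: [0.6449, 0.0507, 0.1762]
ee_rot: [[-0.136, 0.991, 0.002], [0.991, 0.136, 0.0], [-0.0, 0.002, -1.0]]
wrist_force: [0.4, 0.5, 0.5]
gripper_width: 0.0486
grip_force: 0.0
[143.1 -26.5   1.2]
```

```bash
python3 -m crank '[{"dx":13,"dy":-2,"dz":-5,"ax":0,"ay":0,"az":8,"jaw":-0.1},{"dx":26,"dy":-5,"dz":-5,"ax":0,"ay":0,"az":16,"jaw":-0.1},{"dx":39,"dy":-7,"dz":-5,"ax":0,"ay":0,"az":24,"jaw":-0.1},{"dx":52,"dy":-10,"dz":-5,"ax":0,"ay":0,"az":32,"jaw":-0.1},{"dx":65,"dy":-12,"dz":-5,"ax":0,"ay":0,"az":40,"jaw":-0.1},{"dx":78,"dy":-15,"dz":0,"ax":0,"ay":0,"az":48,"jaw":-0.1},{"dx":91,"dy":-17,"dz":0,"ax":0,"ay":0,"az":56,"jaw":-0.1},{"dx":104,"dy":-20,"dz":5,"ax":0,"ay":0,"az":64,"jaw":-0.1},{"dx":117,"dy":-22,"dz":10,"ax":0,"ay":0,"az":72,"jaw":-0.1},{"dx":130,"dy":-24,"dz":14,"ax":0,"ay":0,"az":80,"jaw":-0.1},{"dx":143,"dy":-26.5,"dz":16,"ax":0,"ay":0,"az":88,"jaw":-0.1},{"dx":143,"dy":-26.5,"dz":16,"ax":0,"ay":0,"az":90,"jaw":-0.1},{"dx":143,"dy":-26.5,"dz":16,"ax":0,"ay":0,"az":90,"jaw":-0.1},{"dx":143,"dy":-26.5,"dz":16,"ax":0,"ay":0,"az":90,"jaw":-0.1}]'
python3 - <<'E'
from h import *
p=env.camera_params("wrist");im=env.capture("wrist");cv2.imwrite("pics/w11.png",im);np.save("w11.npy",dict(p),allow_pickle=True)
yd=np.array([np.sin(np.radians(10.72)),np.cos(np.radians(10.72))]);xd=np.array([yd[1],-yd[0]]);ax=np.array([.58045,.07408])
for n,q in(("before","w5"),("after","w11")):
    pp=np.load(q+".npy",allow_pickle=True).item();g=cv2.GaussianBlur(cv2.cvtColor(cv2.imread(f"pics/{q}.png"),cv2.COLOR_BGR2GRAY),(3,3),0)
    print(n)
    for x in (.03,.0,-.02):
        o=[]
        for y in np.arange(.158,.184,.001):
            u=proj(pp,(*(ax+xd*x+yd*y),.045),True);o.append(int(g[int(round(u[1])),int(round(u[0]))]))
        print(x,o)
# handle pin and hub
a=np.radians(-20)
g=cv2.cvtColor(im,cv2.COLOR_BGR2GRAY);q=proj(p,(.58045+.073*np.cos(a),.07408+.073*np.sin(a),.123),True).astype(int);print(q)
m=(g[q[1]-30:q[1]+30,max(q[0]-30,0):q[0]+30]>85).astype(np.uint8);n,l,st,ce=cv2.connectedComponentsWithStats(m)
for i in range(1,n):
    if st[i,4]>50:
        u=ce[i]+q-30;h=[onz(p,u,z,True)[:2]-ax for z in (.123,.128)];print(st[i],u,[(np.hypot(*k).round(4),np.degrees(np.arctan2(k[1],k[0])).round(1)) for k in h])
E
```

```text
clock: 25.8
tcp_pos: [0.5979, 0.1885, 0.1579]
ee_rot: [[0.991, 0.137, -0.002], [0.137, -0.991, -0.001], [-0.002, 0.0, -1.0]]
wrist_force: [-0.1, 0.0, 0.5]
gripper_width: 0.0484
grip_force: 0.0
before
0.03 [193, 194, 193, 192, 191, 181, 151, 128, 124, 123, 123, 122, 122, 122, 114, 90, 63, 52, 52, 52, 52, 54, 68, 86, 109, 144]
0.0 [238, 238, 236, 233, 228, 209, 161, 122, 122, 120, 122, 121, 118, 118, 115, 117, 119, 116, 115, 107, 87, 76, 72, 84, 96, 105]
-0.02 [231, 231, 224, 207, 195, 172, 146, 125, 119, 119, 119, 119, 119, 118, 113, 91, 64, 55, 56, 57, 60, 62, 64, 74, 130, 154]
after
0.03 [222, 202, 195, 197, 235, 241, 230, 227, 204, 203, 196, 193, 191, 191, 191, 195, 188, 143, 59, 59, 58, 60, 63, 80, 133, 155]
0.0 [238, 238, 238, 237, 237, 237, 237, 237, 237, 237, 237, 238, 238, 234, 231, 227, 195, 125, 118, 101, 86, 78, 77, 80, 93, 111]
-0.02 [237, 237, 237, 237, 237, 237, 238, 238, 238, 235, 230, 230, 230, 222, 207, 192, 130, 87, 65, 64, 66, 67, 68, 79, 113, 140]
[495 192]
[ 27  32  11  14 124] [496.93548387 200.41129032] [(np.float64(0.0697), np.float64(-24.1)), (np.float64(0.069), np.float64(-20.6))]
```

The gap is closed: the carriage edge has moved from about 164 to 174.5 mm and now sits against the dark buffers. The crank's handle top is at radius 69 mm and fits height 128 mm, so the crank is level and home. The robot is clear, so I hand in.

```bash
python3 -c "
from station import env
print(env.hand_in())"
```

```text
the job is handed in; nothing more can be done
None
```

The crank is fully seated on the spindle and was wound clockwise about 2.1 turns until I felt the buffers (about 8 N at the handle). I then eased it back, released it, and handed the job in at about 26 s; no verdict came back.

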